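Check a coil winder spindle for runout in V-blocks

ROBOT

A 6-joint arm with a two-finger parallel gripper is mounted at the origin on the work surface. World frame = base frame: x ahead of the robot, y to its left, z up, the work surface at z = 0. Lengths are in m, angles in rad, forces in N, time in s.
With the tool pointing down it reaches from about 0.3 to 0.875 m from the base axis. Payload 4.2 kg.
Tool frame: the origin (TCP) lies midway between the tips of the shut fingers; the grasp point (between the pads) lies 19 mm behind it; x points along the fingers, y is the direction in which the jaws open and shut, and the axes are right-handed (so a half turn about x gives the same grasp; the last joint's range is limited). The gripper opens to 85 mm and grips with 20 to 120 N. Pads are 22 mm wide; open, the fingers measure 114 mm over their backs; the gripper's body (76 mm by 85 mm) begins 54 mm behind the grasp point. The pads swing forward as they close: fully open they stand 13 mm farther back than shut.
Start: joints at [-1.253, 0.32, 1.565, -0, 1.257, -0.02], TCP at [0.191, -0.543, 0.231] pointing down, gripper open.
Joint ranges: [-3.11, 3.11], [-0.84, 2.01], [0.21, 2.61], [-1.34, 4.49], [0.05, 2.63], [-2.56, 2.56]. Speed limits (rad/s): [2.57, 2.57, 3.14, 3.14, 3.14, 3.14].

INTERFACE

Orientations are given as a rotation vector (axis times angle).
In Python, from bench import readout, capture, camera_model, manip gives the robot as it stands.
- The arm moves only by the tool play_rows, never from a script. Its arguments are lists of equal length, an entry for each row: "gripper": the opening, from 0 (shut) to 1 (fully open); "slide": the shift along the tool's x, y, z as a fraction of full scale, a list of three; "twist": the turn, a rotation vector about the tool's x, y, z as a fraction of full scale, a list of three. In form: {"gripper": [gripper, ...], "slide": [[dx, dy, dz], ...], "twist": [[rx, ry, rz], ...]}. A call has 1 to 8 rows; each row shifts and turns the pose as measured when the row begins, along the tool's axes as they then stand; what a row does not reach is not made up. Full scale, the value 1, is 0.02 m for a shift and 180 degrees for a turn. A row lasts 1/8 s, in which the tool goes at most 62.5 mm and 10.7 degrees, less where a joint would pass 70% of its speed; a pose out of reach is approached as far as the arm can. A call with a number of a shift or a turn outside -1 to 1 is refused whole. A call with a gripper value outside its range is refused whole. The fingers move at their own pace and stop on an object; "squeeze" is the grip in N (left out, the last holds). Time passes only in rows, so rows that do not move let the fingers close. It gives the time, the measured TCP pose, the force and the opening at its end, in the units of the state.
- readout.observe(): the state, without advancing time (a new reading comes with each control period).
- capture(name): name is "side" or "top"; returns (picture, depth): 400x640x3 uint8, red, green, blue; 400x640 float32, m along the optical axis (not along the pixel's ray), 0 where there is no reading.
- camera_model(name): a dict with "vfov" (degrees; the focal length in pixels is half the picture's height over the tangent of half this angle, whatever the lens; pixels are square), "cx", "cy" (the principal point, pixels), "eye" and "orientation" of the camera in the world. Camera axes: x right, y down, z forward; pixel columns grow to the right and rows downward; lengths in m; the calibration is good to about 2 mm. A picture is of the moment at which its call begins. camera_model takes no time and is no camera call.
- manip.sign_off(): hands the job in, once; it reports no verdict.
The state is a dict: "clock": time; "joints": joint angles; "qvel": joint speeds; "joint_torque": joint torques, N m; "position": TCP position; "ee_rot": TCP orientation; "contact_force": force on the tool from outside, world axes, zero at the start; "torque": the same for the moment, N m; "finger_gap": opening from 0.0 (shut) to 1.0 (fully open).
Only numpy, scipy, OpenCV 4.12 (cv2) and the standard library are available. Lean on these libraries where they do the work, as an engineer would, in place of code of your own. Each camera call takes 0.05 s, during which the arm holds its last target.

TASK

Check this hand coil winder spindle for runout: slide the indicator head down its column until the plunger stands on the spindle's mandrel and is pressed in about half-way, never to its stop. Then turn the spindle lightly by its crank handle, without lifting it out of its V-blocks or bearing hard on them, until the dial has passed through its lowest reading, and leave it at rest with the mandrel's high spot under the plunger, where the dial reads highest. Let go of everything and leave the other things on the bench alone.

Things in the scene. Friction and masses are not known exactly. Their poses are not given: they have to be found in the camera images.
- gauge: bench runout gauge, fixed: grey base plate (130 mm along x, y = -75 to +210 mm, 20 mm thick), two steel V-blocks (60 mm wide, 20 mm thick, top at z = 95) at y = -60 and +60, round column (24 mm thick, top at z = 291) at y = +165. Origin: underside of the plate, straight below the plunger; z up. The spindle lies in the V-blocks along y, axis at x = 0, z = 85; its crank is beyond the plate's -y end
- head (a joint): how far (m) the indicator head has been slid down the column: 0 top, 0.062 bottom. It is counterbalanced, and a friction brake holds it where it is left; sliding it takes about 7 N up or down, and 1 to 2 N more downwards against the plunger's spring. The head is a block on the column with a level arm (16 by 16 mm) to the dial indicator
- grip (a point): centre of the upright black grip knob (22 mm thick, 31 mm tall, standing on the head's arm), 90 mm from the plunger along the gauge's +y; 209.5 mm above the gauge's underside when joint head is 0, and it moves with the head. Axes parallel to the gauge's
- dial (a point): centre of the white dial face (round case 58 mm wide), facing the gauge's +x, 41 mm above the arm's centre line; the case's cap ends 40 mm higher. The black needle points straight up with the plunger free and turns clockwise, seen from in front, one turn for 12 mm of plunger travel (half-way: straight down). Axes parallel to the gauge's
- plunger (a joint): dial reading: how far (m) the sprung plunger is pushed up into the indicator; 0 hanging free, 0.012 at its stop. The spring gives about 1.2 N at first touch, 2.2 N at the stop
- tip (a point): lower end of the plunger (8 mm ball on a 5 mm rod, pointing down), at x = 0, y = 0 of the gauge; with the plunger free it is 152 mm above the gauge's underside when joint head is 0. It comes down on the top of the mandrel, which is about 107 mm up. Axes parallel to the gauge's
- handle_center (a point): centre of the wooden crank handle: a sleeve 13 mm thick, 42 mm long, lying along the gauge's y at y = -114 mm, free to spin on its pin. It is 30 mm out from the spindle's axis and starts within 1 rad of straight up; turning the crank carries it round in an upright circle. Crank arm and hub fill y = -90 to -78 mm; nothing stands outside the handle. Its own axes are of no use
- spindle_mid (a point): middle of the loose steel spindle, on its axis, below the plunger. Shaft 16 mm thick, about 0.9 kg in all, held by its weight alone: some 3 N of upward pull on the handle lifts it. Here it carries a round aluminium mandrel, 44 mm thick, 52 mm long, fixed about 2 mm off-centre in an unknown direction with no set relation to the crank; a turn of the crank swings the dial 4 mm
- journal_crank (a point): point on the spindle's axis where it lies in the V-block next to the crank; 85 mm above the gauge's underside when seated. The spindle turns in the V-blocks with slight friction and stays where it is left
- journal_far (a point): the same in the other V-block, 120 mm from point journal_crank
- screwdriver_grip (a point): bystander: handle of a 170 mm screwdriver lying on the bench beyond the gauge
- jar: bystander: small amber jar, 44 mm round, 45 mm tall, beyond the gauge; origin at its underside
- tray: bystander: clear open tray, 70 by 100 by 18 mm, on the robot's side of the gauge; origin at its underside
Things that resemble listed ones, but are neither listed nor needed, are in the scene too. What is shaped like the part that bears handle_center but blue is not meant.

How it is judged:
By the outcome, as a careful person would: the job done as asked, in the order asked, and still so for the second after the job is handed in, with the robot touching nothing.
It also fails if it takes over 72 s, if anything falls off the work surface, if the arm or the gripper's body presses on something with over 40 N, if the wrist force passes 120 N, or if a joint passes its speed limit or range.

## Working session

There is one attempt and no reset: what is moved stays moved. The work goes in short steps, Python scripts to look and compute and a tool call to move; the robot and the scene stay as the last step left them, time stands still between calls to the robot, and variables do not carry over. Pictures are saved under pics/ and viewed, and the job is handed in when it is done.

Besides the shell and the picture viewer there is one more tool, called after "Request:" by a JSON object that holds its "op" and its "data", one argument or row to a line. play_rows: Moves the arm, as the interface text tells. Its arguments: {"type":"object","properties":{"gripper":{"type":"array","items":{"type":"number"}},"slide":{"type":"array","items":{"type":"array","items":{"type":"number"}}},"twist":{"type":"array","items":{"type":"array","items":{"type":"number"}}},"squeeze":{"type":"number"}},"required":["gripper","slide","twist"]}

```bash
mkdir -p pics; ls; python3 - <<'E'
from bench import readout,capture,camera_model
import cv2,numpy as np
print(readout.observe())
for n in("side","top"):
    p,d=capture(n);cv2.imwrite(f"pics/{n}0.png",p[:,:,::-1]);np.savez(f"pics/{n}0.npz",p=p,d=d);print(n,camera_model(n))
E
```

```text
pics
{'clock': 0.0, 'joints': array([-1.25299845e+00,  3.20273916e-01,  1.56567399e+00,  5.59458801e-06,
        1.25744348e+00, -1.99679281e-02]), 'qvel': array([-0.00078214, -0.00100457,  0.00034476, -0.00082678,  0.00147093,
        0.00024866]), 'joint_torque': array([-1.77481365e-03, -4.15528715e+01, -2.34162337e+01, -1.32862633e-04,
        8.16229818e-03, -6.31182786e-06]), 'position': array([ 0.19040958, -0.54203705,  0.23049457]), 'ee_rot': array([ 2.03866657,  0.34949175, -2.03920767]), 'contact_force': array([-0.23220403,  0.10619808,  0.15210863]), 'torque': array([-0.01225029, -0.02111194, -0.01773231]), 'finger_gap': 1.0021726103338007}
side {'vfov': 45.93617563531307, 'cx': 323.103907772127, 'cy': 201.90264328994203, 'eye': array([ 0.38390471, -1.16827161,  1.03495222]), 'orientation': array([-2.17018756,  0.06326074, -0.04720681])}
top {'vfov': 50.941323114600195, 'cx': 319.1865203386418, 'cy': 201.68404597045142, 'eye': array([0.31938252, 0.12594295, 1.34745383]), 'orientation': array([-2.1572848,  2.1547684, -0.1260324])}
```

View pics/side0.png

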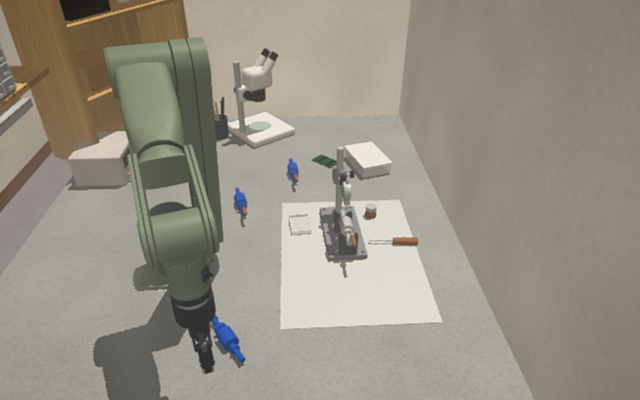

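View pics/top0.png

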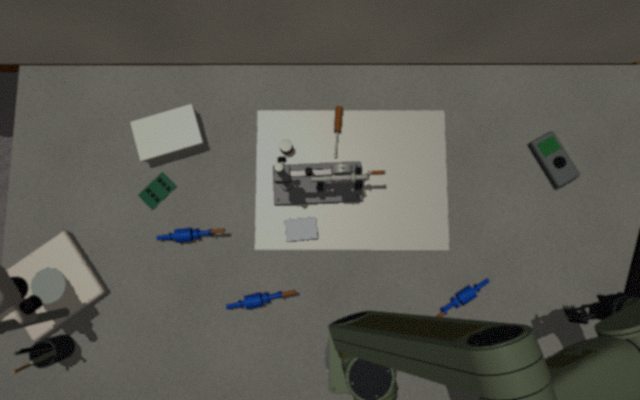

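```bash
cat > h.py <<'E'
import numpy as np,cv2
from scipy.spatial.transform import Rotation as R
from bench import readout,capture,camera_model
def K(m): 
    f=200/np.tan(np.radians(m['vfov']/2)); return f
def cloud(n,d):
    m=camera_model(n);f=K(m);v,u=np.mgrid[:400,:640]
    P=np.stack([(u-m['cx'])/f*d,(v-m['cy'])/f*d,d],-1)
    return P@R.from_rotvec(m['orientation']).as_matrix().T+m['eye']
def ray(n,u,v):
    m=camera_model(n);f=K(m)
    r=R.from_rotvec(m['orientation']).as_matrix()@np.array([(u-m['cx'])/f,(v-m['cy'])/f,1]);return m['eye'],r
def onz(n,u,v,z):
    e,r=ray(n,u,v);return e+r*(z-e[2])/r[2]
def proj(n,p):
    m=camera_model(n);f=K(m)
    c=R.from_rotvec(m['orientation']).as_matrix().T@(np.array(p)-m['eye']);return c[0]/c[2]*f+m['cx'],c[1]/c[2]*f+m['cy']
def crop(p,x0,y0,x1,y1,s,fn):
    cv2.imwrite(fn,cv2.resize(p[y0:y1,x0:x1,::-1],None,fx=s,fy=s,interpolation=cv2.INTER_CUBIC))
E
python3 - <<'E'
from h import *
a=np.load("pics/side0.npz");b=np.load("pics/top0.npz")
crop(a['p'],300,140,380,285,4,"pics/sc.png")
crop(b['p'],255,125,400,225,5,"pics/tc.png")
E
```

```text
(no output)
```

View pics/sc.png

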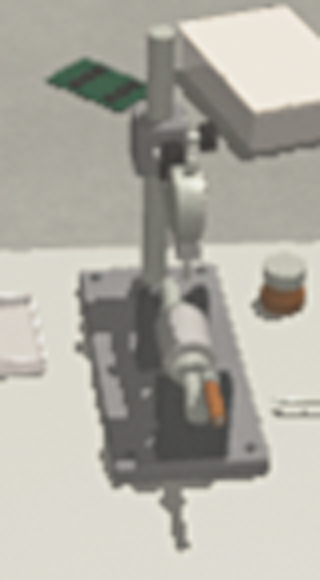

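View pics/tc.png

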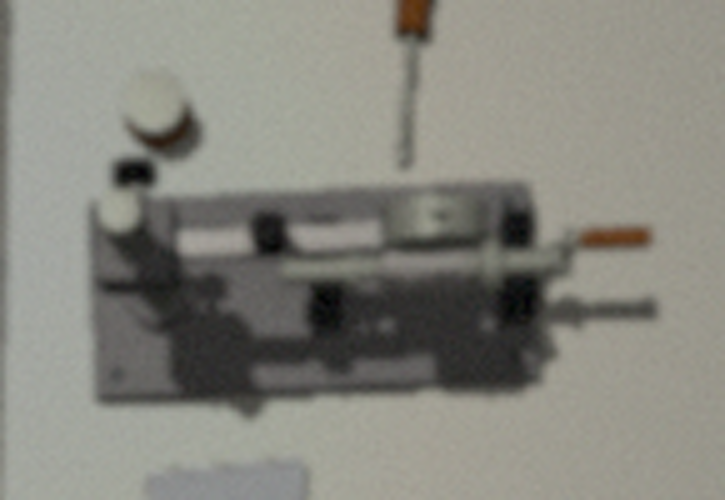

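```bash
python3 - <<'E'
from h import *
a=np.load("pics/side0.npz");b=np.load("pics/top0.npz")
for n,q in(("side",a),("top",b)):
    C=cloud(n,q['d']);p=q['p'].astype(int)
    # handle: orange/wood
    r,g,bl=p[...,0],p[...,1],p[...,2]
    m=(r-bl>50)&(r>1.4*g)
    k,l,st,ce=cv2.connectedComponentsWithStats(m.astype(np.uint8))
    for i in range(1,k):
        if st[i,4]>8:
            P=C[l==i];print(n,ce[i].round(1),st[i],np.median(P,0).round(4),P.min(0).round(3),P.max(0).round(3))
    H=C[...,2]
    # noise on table
    print(n,'valid',(q['d']>0).mean())
C=cloud("top",b['d']);
print((C[125:225:4,255:400:5,2]*1000).astype(int))
# plate corners: pixels with z in 15..25mm
E
```

```text
side [295.4 176.2] [295 174   2   5   9] [0.3844 0.4439 0.0569] [0.384 0.431 0.053] [0.388 0.462 0.059]
side [244.  209.4] [243 207   3   6  14] [0.1987 0.2284 0.0566] [0.194 0.208 0.05 ] [0.203 0.24  0.059]
side [353.4 239.7] [352 236   4   8  25] [ 0.5578 -0.0454  0.1205] [ 0.554 -0.061  0.115] [ 0.563 -0.025  0.126]
side [406.1 240. ] [394 238  24   6 111] [0.7578 0.0661 0.0222] [0.714 0.053 0.01 ] [0.792 0.076 0.031]
side valid 0.9960625
top [337.9 118. ] [335 107   7  24 120] [0.756  0.0723 0.0245] [0.319 0.062 0.016] [0.792 0.126 1.347]
top [378. 172.] [373 171  11   3  24] [ 0.5588 -0.0423  0.1204] [ 0.319 -0.057  0.114] [0.563 0.126 1.347]
top [216.8 230.5] [211 229  12   4  32] [0.3881 0.4473 0.0561] [0.383 0.431 0.052] [0.393 0.465 0.061]
top [288.4 292.7] [283 291  12   5  36] [0.2002 0.2251 0.056 ] [0.194 0.208 0.052] [0.206 0.242 0.062]
top [440.6 314.5] [439 313   4   4  11] [ 0.1362 -0.2326  0.0555] [ 0.133 -0.237  0.05 ] [ 0.142 -0.226  0.057]
top valid 0.99601953125
[[   0    2    0   -2    0    0    0    2    0    4    0    0    4   -5
     0   -3   20   24   -3    
[... 2998 characters left out ...]
2    3    5
     0    5   -3   -5    5    0    3    4    4   -1    4    6    4    3
    -2]
 [  -1    0    1    1   -2    0    5   -1    1    1    0    2    2    3
     1   -4    3    1    5   -1    2    3    6    2   -2    5   -2    6
     1]
 [   0    0    1    1    7    0    1   -1    5   -2    0    0   -1    0
     0    0    1   -1    1   -2    4   -2    5    2    0    0    1    1
    -2]
 [   0    4    1    4   -3    0    5    0    1    0   13   14   18    3
     0    3    4    7    3    0    0    5    0    6    0    3    7    0
     1]
 [   2    5    0    4   -1    3   20    6    6    3    7    4   19    3
     1    3    4    0    1    0    0   -2    0    1    5   -1    4   -2
     4]]
```

```bash
python3 - <<'E'
from h import *
import time
t=readout.observe()['clock']
D=[];P=[]
for i in range(6):
    p,d=capture("top");D.append(d);P.append(p)
S=[];Q=[]
for i in range(4):
    p,d=capture("side");S.append(d);Q.append(p)
print(readout.observe()['clock']-t, 'noise', np.std([d[150,270] for d in D]),np.std([d[240,420] for d in D]), np.std([x[150,270].astype(float) for x in P],0))
np.savez("pics/avg0.npz",D=D,P=P,S=S,Q=Q)
d=np.median(D,0);C=cloud("top",d)
m=(C[...,2]>.010)&(C[...,2]<.030)
m[:, :270]=0;m[:155]=0;m[215:]=0;m[:,370:]=0
m=cv2.morphologyEx(m.astype(np.uint8),cv2.MORPH_OPEN,np.ones((2,2)))
k,l,st,ce=cv2.connectedComponentsWithStats(m);i=1+np.argmax(st[1:,4]);
pts=(C[l==i][:,:2]*1000).astype(np.float32)
print(st[i],cv2.minAreaRect(pts), cv2.boxPoints(cv2.minAreaRect(pts)))
# bottom edge line: for each column the lowest mask row
for c in range(276,362,6):
    r=np.where(m[:,c])[0];print(c,r.min(),r.max(),end=' | ')
# column top
mm=(C[...,2]>.275)&(C[...,2]<.31);mm[:, :265]=0;mm[:,300:]=0;print('\ncol',C[mm].mean(0),mm.sum())
mm=(C[...,2]>.24)&(C[...,2]<.27);mm[:, :325]=0;mm[:,360:]=0;mm[:150]=0;mm[200:]=0;print('case',C[mm].mean(0),C[mm].min(0),C[mm].max(0),mm.sum())
E
```

```text
0.5 noise 0.0022604777 0.0038756842 [0.94280904 1.89296945 1.63299316]
[ 275  177   89   29 1710] ((520.63671875, 133.65943908691406), (85.13741302490234, 284.396728515625), 2.7839701175689697) [[471.21164  273.6224  ]
 [485.02487  -10.438669]
 [570.06177   -6.303528]
 [556.24854  277.75754 ]]
276 184 205 | 282 188 205 | 288 191 205 | 294 165 204 | 300 165 204 | 306 165 204 | 312 164 203 | 318 164 203 | 324 164 203 | 330 163 203 | 336 156 202 | 342 163 202 | 348 163 202 | 354 162 202 | 360 162 201 | 
col [0.53893231 0.23551579 0.28993182] 75
case [0.54393857 0.07157877 0.25057015] [0.5334264  0.04669789 0.2401394 ] [0.5582911  0.09498027 0.26839917] 165
```

```bash
cat >> h.py <<'E'
def burst(nt,ns,fn):
    D=[capture("top") for _ in range(nt)];S=[capture("side") for _ in range(ns)]
    o={}
    for k,L in(("t",D),("s",S)):
        if L:
            o[k+'p']=np.mean([x[0] for x in L],0).astype(np.float32)
            z=np.array([x[1] for x in L]);z[z==0]=np.nan
            med=np.nanmedian(z,0);z[abs(z-med)>.012]=np.nan
            o[k+'d']=np.nan_to_num(np.nanmean(z,0)).astype(np.float32)
            o[k+'s']=np.nanstd(z,0).astype(np.float32)
    np.savez(fn,**o);return o
# gauge frame
YAW=np.radians(2.78);O=np.array([.5469,.0707,0])
def tog(P):
    q=P-O;c,s=np.cos(YAW),np.sin(YAW)
    return np.stack([q[...,0]*c+q[...,1]*s,-q[...,0]*s+q[...,1]*c,q[...,2]],-1)
def tow(P):
    P=np.asarray(P,float);c,s=np.cos(YAW),np.sin(YAW)
    return np.stack([P[...,0]*c-P[...,1]*s,P[...,0]*s+P[...,1]*c,P[...,2]],-1)+O
E
python3 - <<'E'
from h import *
o=burst(24,12,"pics/b0.npz")
crop(np.clip(o['tp'],0,255).astype(np.uint8),265,150,395,215,6,"pics/tc1.png")
crop(np.clip(o['sp'],0,255).astype(np.uint8),310,170,380,265,6,"pics/sc1.png")
G=tog(cloud("top",o['td']))
# plate edges
H=G[...,2]
for c in (300,306,312,330,342,350):
    r=np.where((H[155:215,c]>.010))[0]+155
    print(c,r.min(),r.max(),[ (tog(onz("top",c,x,.02))[:2]*1000).round(1) for x in (r.min()-.5,r.max()+.5)])
b=(H>.012)&(H<.03)
for r in(195,198,200):
    c=np.where(b[r,265:380])[0]+265;print(r,c.min(),c.max(),[(tog(onz("top",x,r,.02))[:2]*1000).round(1) for x in(c.min()-.5,c.max()+.5)])
m=(abs(G[...,1]-.165)<.02)&(H>.28)&(H<.3);print('col',G[m].mean(0))
m=(abs(G[...,1]+.114)<.019)&(abs(G[...,0])<.04)&(H>.1);print('handle top',G[m].mean(0),m.sum(),G[m].min(0),G[m].max(0))
Gs=tog(cloud("side",o['sd']))
m=(abs(Gs[...,1]+.114)<.019)&(abs(Gs[...,0])<.04)&(Gs[...,2]>.1);print('handle side',Gs[m].mean(0),m.sum(),Gs[m].min(0),Gs[m].max(0))
m=(abs(Gs[...,1]-.165)<.03)&(abs(Gs[...,0])<.04)&(Gs[...,2]>.285);print('col side',Gs[m].mean(0),m.sum())
for nm,g in(("t",G),("s",Gs)):
  for y0,y1 in((-.024,.024),(-.05,-.03),(.03,.05)):
    m=(g[...,1]>y0)&(g[...,1]<y1)&(abs(g[...,0])<.035)&(g[...,2]>.07)&(g[...,2]<.13)
    print(nm,y0,m.sum());print((g[m][np.argsort(g[m][:,0])]*1000).round(0).astype(int)[:, [0,2]].T if y0!=-.024 else '')
E
```

```text
300 164 203 [array([ 65.1, 121.3]), array([-64.6, 126.7])]
306 164 203 [array([ 64.1, 102. ]), array([-65.5, 107.6])]
312 163 202 [array([66.5, 82.5]), array([-63.2,  88.3])]
330 162 202 [array([67. , 24.4]), array([-66. ,  31.1])]
342 162 201 [array([ 65.1, -14.2]), array([-64.6,  -7.2])]
350 161 201 [array([ 67.1, -40.1]), array([-65.8, -32.7])]
195 274 362 [array([-33.3, 210.1]), array([-46.8, -73.7])]
198 274 362 [array([-42.9, 210.4]), array([-56.5, -73.1])]
200 274 362 [array([-49.4, 210.6]), array([-62.9, -72.7])]
col [1.73784690e-04 1.64991727e-01 2.90145921e-01]
handle top [ 0.00683522 -0.11299852  0.11887948] 59 [ 0.00109399 -0.13167609  0.11414291] [ 0.0138172  -0.09526072  0.12111751]
handle side [ 0.00580694 -0.11699208  0.11931739] 38 [ 0.00040345 -0.13289726  0.1135033 ] [ 0.01243572 -0.09719921  0.12182566]
col side [-0.00049286  0.16434543  0.29053784] 28
t -0.024 139

t -0.05 70
[[-28 -26 -23 -20 -17 -15 -15 -15 -14 -14 -13 -13 -13 -13 -12 -12 -11 -10
  -10 -10  -9  -8  -8  -8  -8  -8  -6  -6  -5  -5  -5  -5  -5  -4  -3  -3
   -2  -2  -2  -2  -1  -1   0   1   1   1 
[... 808 characters left out ...]
-8  -6  -6  -6  -6  -6  -5  -4  -3  -3  -3  -2
   -2  -1   1   1   1   1   1   2   4   4   4   5   5   5   7   7   8   8
    8   9  11  11  11  12  14  15  15  23  27  30]
 [ 93  96  96  96  84  87  90  91  94  96  97  88  95  99  87  90  99 100
   96  99  87  84 101  90 101 104  89  92  95  98 103 103  93 103  99  94
  103 104  93 101  98  94 103 105  93 103  99 103  92 104 102  98  90  93
  101 101  98 101  92 100  97  91  96  96  94  96]]
s 0.03 9
[[-12 -12  -9  -6  -5  -2   1   5   8]
 [ 87  88  94  96  96  97  99  97  96]]h.py:28: RuntimeWarning: Mean of empty slice
  o[k+'d']=np.nan_to_num(np.nanmean(z,0)).astype(np.float32)
  var = nanvar(a, axis=axis, dtype=dtype, out=out, ddof=ddof,
```

View pics/tc1.png

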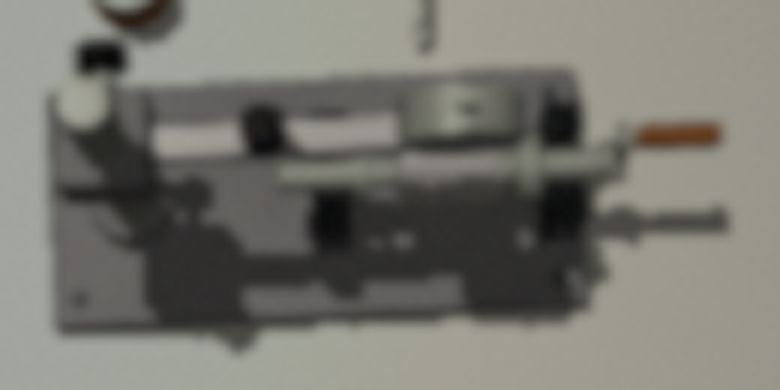

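View pics/sc1.png

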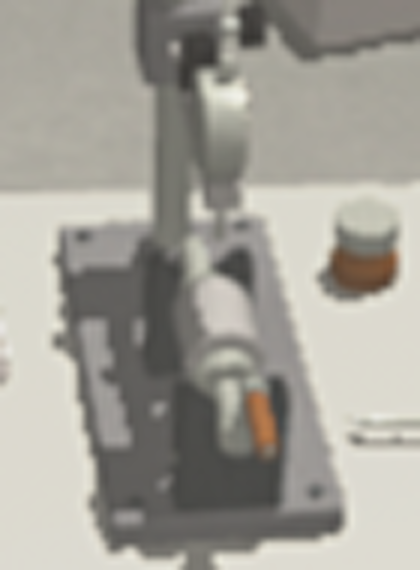

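```bash
cat >> h.py <<'E'
from scipy.optimize import least_squares
def circ(pts,r,c0=(0,.085)):
    f=lambda c:(np.hypot(pts[:,0]-c[0],pts[:,1]-c[1])-(r if r else c[2]))/.001
    x0=list(c0)+([] if r else [.02])
    s=least_squares(f,x0,loss='soft_l1');return s.x*1000,np.median(abs(s.fun))
def sel(g,y0,y1,zlo,rmin,rmax,sd=None):
    rr=np.hypot(g[...,0],g[...,2]-.085)
    m=(g[...,1]>y0)&(g[...,1]<y1)&(rr>rmin)&(rr<rmax)&(g[...,2]>zlo)
    return m
E
python3 - <<'E' 2>/dev/null
from h import *
o=np.load("pics/b0.npz")
for n,k in(("top","t"),("side","s")):
    g=tog(cloud(n,o[k+'d']))
    for y0 in np.arange(-.075,.095,.01):
        m=sel(g,y0,y0+.01,.088,.005,.03)
        P=g[m][:,[0,2]]
        rr=np.hypot(P[:,0],P[:,1]-.085)*1000
        print(n,y0.round(3),len(P),np.percentile(rr,[10,50,90]).round(1) if len(P) else '')
    for y0,y1,lab in((-.022,.022,'mandrel'),(-.024,-.008,'m-'),(.006,.022,'m+')):
        m=sel(g,y0,y1,.088,.018,.027);P=g[m][:,[0,2]];
        if len(P)>5: print(n,lab,len(P),circ(P,.022),circ(P,None),P.min(0),P.max(0))
    m=sel(g,-.048,-.032,.088,.014,.021);P=g[m][:,[0,2]];print('collar',len(P),circ(P,None))
E
```

```text
top -0.075 32 [ 7.2 15.5 27.7]
top -0.065 44 [ 7.2 18.7 28.2]
top -0.055 35 [ 8.2 17.6 28. ]
top -0.045 32 [16.5 17.5 18.7]
top -0.035 18 [ 7.2  8.7 16.3]
top -0.025 36 [18.9 21.  22.6]
top -0.015 24 [18.9 20.8 22.3]
top -0.005 24 [19.3 20.9 22.1]
top 0.005 32 [19.3 21.  22.3]
top 0.015 31 [19.1 21.  23. ]
top 0.025 17 [ 7.1  8.8 20.4]
top 0.035 23 [ 7.6 11.6 13.4]
top 0.045 25 [ 7.   8.9 26.3]
top 0.055 31 [ 7.4 13.7 28.4]
top 0.065 27 [ 7.2  9.1 27.8]
top 0.075 12 [6.5 7.9 8.9]
top 0.085 0 
top mandrel 128 (array([ 3.53943509, 85.50319199]), np.float64(0.347711338319439)) (array([ 3.43550015, 85.64211527, 21.83952289]), np.float64(0.3503888884494044)) [-0.01842619  0.08801959] [0.00629208 0.1086205 ]
top m- 43 (array([ 3.83989133, 85.63951305]), np.float64(0.23819151325655055)) (array([ 4.28443835, 85.05367368, 22.681414  ]), np.float64(0.2391152907827293)) [-0.01750083  0.09134121] [0.00436072 0.1086205 ]
top m+ 45 (array([ 3.47402652, 85.54212426]), np.float64(0.38846020288503536)) (array([ 3.49697623, 85.51217055, 22.03448356]), np.float64(0.3866663347139934)) [-0.01842619  0.08
[... 678 characters left out ...]
4004273, 86.27517872]), np.float64(0.39260968128659174)) (array([ 2.52075226, 86.95697718, 21.41648204]), np.float64(0.40338308009683216)) [-0.0191892   0.08865141] [0.02225072 0.10974993]
side m- 54 (array([ 1.82676745, 85.89433893]), np.float64(0.7464913631490041)) (array([ 1.60898412, 88.37849737, 19.90733916]), np.float64(0.8269798613235562)) [-0.01871304  0.08876588] [0.0217333  0.10972071]
side m+ 37 (array([ 2.77686676, 86.21864337]), np.float64(0.2873544353575903)) (array([ 2.69361911, 86.72629707, 21.57051675]), np.float64(0.26229042296540755)) [-0.0191892   0.08865141] [0.02225072 0.10974993]
collar 36 (array([ 0.27928271, 86.76217553, 16.57044716]), np.float64(0.6696256179124921))
```

```bash
cat >> h.py <<'E'
def plan(pg,beta,flip=1,back=0.0,n=None,sign=1):
    """target: point pg (gauge frame) lies `back` behind TCP on tool x; beta tilt from down toward gauge +x (rad).
    flip=+1: tool y = v=(cosb,0,sinb); -1: opposite."""
    o=readout.observe();Rm=R.from_rotvec(o['ee_rot']).as_matrix();p=o['position']
    u=np.array([np.sin(beta),0,-np.cos(beta)]);v=np.array([np.cos(beta),0,np.sin(beta)])*flip
    c,s=np.cos(YAW),np.sin(YAW);Z=np.array([[c,-s,0],[s,c,0],[0,0,1]])
    T=Z@np.stack([u,v,np.cross(u,v)],1)
    tgt=tow(np.array(pg,float))+Z@u*back
    dp=Rm.T@(tgt-p);dr=R.from_matrix(Rm.T@T).as_rotvec()
    return dp/.02,dr/np.pi,tgt,T
def st():
    o=readout.observe();Rm=R.from_rotvec(o['ee_rot']).as_matrix()
    print('t',round(o['clock'],2),'p',o['position'].round(4),'gauge',(tog(o['position'])*1000).round(1),'F',o['contact_force'].round(2),'gap',round(o['finger_gap'],3),'j',o['joints'].round(2))
    return o,Rm
E
python3 - <<'E'
from h import *
o,Rm=st();print(Rm.round(3))
for f in(1,-1):
    a=plan([0,.09,.33],0,f);print(f,a[0].round(2),a[1].round(3),a[2])
E
```

```text
t 2.4 p [ 0.1905 -0.5425  0.2313] gauge [-385.7 -595.2  231.3] F [-0.02 -0.67 -0.09] gap 1.001 j [-1.25  0.32  1.56 -0.    1.26 -0.02]
[[ 0.     0.331 -0.944]
 [-0.    -0.944 -0.331]
 [-1.     0.     0.   ]]
1 [ -4.94 -27.34 -28.25] [-0.408  0.    -0.   ] [0.5425349  0.16059408 0.33      ]
-1 [ -4.94 -27.34 -28.25] [ 0.592 -0.    -0.   ] [0.5425349  0.16059408 0.33      ]
```

Request:
{"op": "play_rows", "data": {
  "gripper": [1, 1, 1, 1, 1, 1, 1, 1],
  "slide": [
    [-0.65, 0, 0],
    [-0.65, 0, 0],
    [-0.65, 0, 0],
    [-0.65, 0, 0],
    [-0.65, 0, 0],
    [-0.65, 0, 0],
    [-0.65, 0, 0],
    [-0.4, 0, 0]
  ],
  "twist": [
    [-0.051, 0, 0],
    [-0.051, 0, 0],
    [-0.051, 0, 0],
    [-0.051, 0, 0],
    [-0.051, 0, 0],
    [-0.051, 0, 0],
    [-0.051, 0, 0],
    [-0.051, 0, 0]
  ]
}}

```text
clock: 3.4
position: [0.1904, -0.542, 0.3325]
ee_rot: [1.143, 1.253, -1.141]
contact_force: [0.7, 0.5, -0.2]
finger_gap: 0.996
```

```bash
python3 - <<'E'
from h import *
o,Rm=st()
a=plan([0,.09,.33],0,1);print(a[0].round(2),a[1].round(3),a[2])
E
```

```text
t 3.4 p [ 0.1904 -0.542   0.3325] gauge [-385.8 -594.7  332.5] F [ 0.71  0.53 -0.2 ] gap 0.996 j [-1.25  0.28  1.38 -0.    1.49 -1.34]
[  0.19  20.74 -33.38] [ 0.014 -0.001  0.   ] [0.5425349  0.16059408 0.33      ]
```

Request:
{"op": "play_rows", "data": {
  "gripper": [1, 1, 1, 1, 1, 1, 1, 1],
  "slide": [
    [0.02, 0.62, -1],
    [0.02, 0.62, -1],
    [0.02, 0.62, -1],
    [0.02, 0.62, -1],
    [0.02, 0.62, -1],
    [0.02, 0.62, -1],
    [0.02, 0.62, -1],
    [0.02, 0.62, -1]
  ],
  "twist": [
    [0.014, 0, 0],
    [0, 0, 0],
    [0, 0, 0],
    [0, 0, 0],
    [0, 0, 0],
    [0, 0, 0],
    [0, 0, 0],
    [0, 0, 0]
  ]
}}

```text
clock: 4.4
position: [0.2851, -0.3677, 0.3294]
ee_rot: [1.173, 1.233, -1.171]
contact_force: [0.5, 0.7, -0.2]
finger_gap: 0.998
```

Request:
{"op": "play_rows", "data": {
  "gripper": [1, 1, 1, 1, 1, 1, 1, 1],
  "slide": [
    [0, 0.62, -1],
    [0, 0.62, -1],
    [0, 0.62, -1],
    [0, 0.62, -1],
    [0, 0.62, -1],
    [0, 0.62, -1],
    [0, 0.62, -1],
    [0, 0.62, -1]
  ],
  "twist": [
    [0, 0, 0],
    [0, 0, 0],
    [0, 0, 0],
    [0, 0, 0],
    [0, 0, 0],
    [0, 0, 0],
    [0, 0, 0],
    [0, 0, 0]
  ]
}}

```text
clock: 5.4
position: [0.3776, -0.1886, 0.3294]
ee_rot: [1.167, 1.236, -1.164]
contact_force: [-0.1, -0.1, -0.0]
finger_gap: 1.0
```

Request:
{"op": "play_rows", "data": {
  "gripper": [1, 1, 1, 1, 1, 1, 1, 1],
  "slide": [
    [0, 0.62, -1],
    [0, 0.62, -1],
    [0, 0.62, -1],
    [0, 0.62, -1],
    [0, 0.62, -1],
    [0, 0.62, -1],
    [0, 0.62, -1],
    [0, 0.62, -1]
  ],
  "twist": [
    [0, 0, 0],
    [0, 0, 0],
    [0, 0, 0],
    [0, 0, 0],
    [0, 0, 0],
    [0, 0, 0],
    [0, 0, 0],
    [0, 0, 0]
  ]
}}

```text
clock: 6.4
position: [0.4652, -0.0096, 0.3296]
ee_rot: [1.161, 1.239, -1.156]
contact_force: [0.2, -0.7, 0.4]
finger_gap: 0.997
```

```bash
python3 - <<'E'
from h import *
o,Rm=st()
a=plan([0,.09,.33],0,1);print(a[0].round(2),a[1].round(3),a[2])
E
```

```text
t 6.4 p [ 0.4652 -0.0096  0.3296] gauge [-85.5 -76.2 329.6] F [ 0.21 -0.72  0.37] gap 0.997 j [-0.05  0.09  1.61  0.    1.43 -0.11]
[-0.    4.44 -8.23] [ 0.006 -0.    -0.001] [0.5425349  0.16059408 0.33      ]
```

Request:
{"op": "play_rows", "data": {
  "gripper": [1, 1, 1, 1, 1, 1, 1, 1],
  "slide": [
    [0, 0.55, -1],
    [0, 0.55, -1],
    [0, 0.55, -1],
    [0, 0.55, -1],
    [0, 0.55, -1],
    [0, 0.55, -1],
    [0, 0.55, -1],
    [0, 0.55, -1]
  ],
  "twist": [
    [0.006, 0, 0],
    [0, 0, 0],
    [0, 0, 0],
    [0, 0, 0],
    [0, 0, 0],
    [0, 0, 0],
    [0, 0, 0],
    [0, 0, 0]
  ]
}}

```text
clock: 7.4
position: [0.5411, 0.1672, 0.3299]
ee_rot: [1.168, 1.234, -1.165]
contact_force: [0.5, -0.4, 0.2]
finger_gap: 1.0
```

```bash
python3 - <<'E'
from h import *
o,Rm=st()
a=plan([0,.09,.25],0,1);print(a[0].round(2),a[1].round(3),a[2])
E
```

```text
t 7.4 p [0.5411 0.1672 0.3299] gauge [ -1.1  96.7 329.9] F [ 0.48 -0.39  0.19] gap 1.0 j [ 0.28  0.26  1.4  -0.    1.47  0.22]
[4.   0.04 0.34] [ 0.003 -0.    -0.001] [0.5425349  0.16059408 0.25      ]
```

Request:
{"op": "play_rows", "data": {
  "gripper": [1, 1, 1, 1, 1, 1],
  "slide": [
    [0.7, 0.04, 0.34],
    [0.8, 0, 0],
    [0.8, 0, 0],
    [0.8, 0, 0],
    [0.8, 0, 0],
    [0, 0, 0]
  ],
  "twist": [
    [0.003, 0, -0.001],
    [0, 0, 0],
    [0, 0, 0],
    [0, 0, 0],
    [0, 0, 0],
    [0, 0, 0]
  ]
}}

```text
clock: 8.15
position: [0.5408, 0.1589, 0.2453]
ee_rot: [1.168, 1.233, -1.182]
contact_force: [-0.2, 0.4, -0.1]
finger_gap: 1.0
```

```bash
python3 - <<'E'
from h import *
o,Rm=st()
a=plan([0,.09,.194],0,1);print(a[0].round(2),a[1].round(3),a[2])
p,d=capture("side");crop(p,300,120,400,270,4,"pics/s2.png")
E
```

```text
t 8.15 p [0.5408 0.1589 0.2453] gauge [ -1.8  88.4 245.3] F [-0.23  0.36 -0.14] gap 1.0 j [ 0.27  0.3   1.56 -0.    1.29  0.22]
[ 2.56  0.11 -0.09] [-0.     0.001  0.002] [0.5425349  0.16059408 0.194     ]
```

View pics/s2.png

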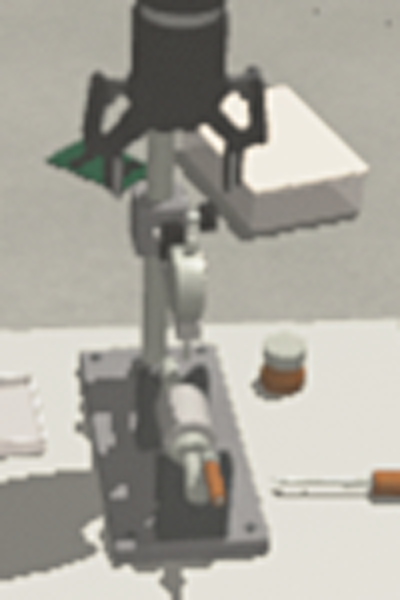

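Request:
{"op": "play_rows", "data": {
  "gripper": [1, 1, 1, 1, 1],
  "slide": [
    [0.5, 0.11, -0.09],
    [0.7, 0, 0],
    [0.7, 0, 0],
    [0.6, 0, 0],
    [0, 0, 0]
  ],
  "twist": [
    [0, 0.001, 0.002],
    [0, 0, 0],
    [0, 0, 0],
    [0, 0, 0],
    [0, 0, 0]
  ]
}}

```text
clock: 8.82
position: [0.5439, 0.1607, 0.1933]
ee_rot: [1.176, 1.229, -1.173]
contact_force: [-0.2, 0.7, 0.1]
finger_gap: 0.999
```

```bash
python3 - <<'E'
from h import *
o,Rm=st()
a=plan([0,.09,.194],0,1);print(a[0].round(2),a[1].round(3),a[2])
E
```

```text
t 8.82 p [0.5439 0.1607 0.1933] gauge [  1.3  90.1 193.3] F [-0.16  0.66  0.1 ] gap 0.999 j [ 0.27  0.33  1.64 -0.    1.16  0.22]
[-0.03 -0.07  0.  ] [-0.001  0.    -0.001] [0.5425349  0.16059408 0.194     ]
```

Request:
{"op": "play_rows", "data": {
  "gripper": [0.45, 0.35, 0.3, 0.2, 0.1, 0, 0, 0],
  "slide": [
    [0, -0.06, 0],
    [0, 0, 0],
    [0, 0, 0],
    [0, 0, 0],
    [0, 0, 0],
    [0, 0, 0],
    [0, 0, 0],
    [0, 0, 0]
  ],
  "twist": [
    [0, 0, 0],
    [0, 0, 0],
    [0, 0, 0],
    [0, 0, 0],
    [0, 0, 0],
    [0, 0, 0],
    [0, 0, 0],
    [0, 0, 0]
  ],
  "squeeze": 30
}}

```text
clock: 9.82
position: [0.5426, 0.1609, 0.1944]
ee_rot: [1.176, 1.229, -1.172]
contact_force: [-1.0, 0.7, -0.7]
finger_gap: 0.247
```

```bash
python3 - <<'E'
from h import *
o,Rm=st()
E
```

```text
t 9.82 p [0.5426 0.1609 0.1944] gauge [1.000e-01 9.030e+01 1.944e+02] F [-0.96  0.68 -0.75] gap 0.247 j [ 0.27  0.33  1.65 -0.    1.16  0.22]
```

Request:
{"op": "play_rows", "data": {
  "gripper": [0, 0, 0, 0, 0, 0],
  "slide": [
    [0.2, 0, 0],
    [0.35, 0, 0],
    [0.35, 0, 0],
    [0.35, 0, 0],
    [0.3, 0, 0],
    [0, 0, 0]
  ],
  "twist": [
    [0, 0, 0],
    [0, 0, 0],
    [0, 0, 0],
    [0, 0, 0],
    [0, 0, 0],
    [0, 0, 0]
  ]
}}

```text
clock: 10.58
position: [0.5427, 0.1609, 0.1702]
ee_rot: [1.18, 1.226, -1.168]
contact_force: [1.5, -0.2, -7.7]
finger_gap: 0.241
```

```bash
python3 - <<'E'
from h import *
o,Rm=st()
p,d=capture("side");crop(p,300,120,400,270,4,"pics/s3.png")
E
```

```text
t 10.57 p [0.5427 0.1609 0.1702] gauge [  0.2  90.3 170.2] F [ 1.49 -0.25 -7.71] gap 0.241 j [ 0.27  0.35  1.69 -0.    1.1   0.22]
```

View pics/s3.png

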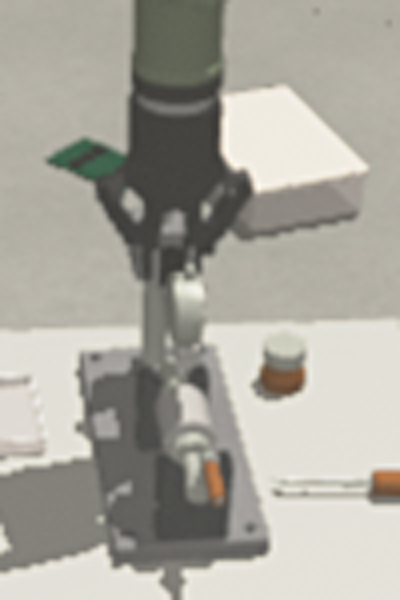

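Request:
{"op": "play_rows", "data": {
  "gripper": [0, 0, 0, 0, 0, 0],
  "slide": [
    [0.25, 0, 0],
    [0.3, 0, 0],
    [0.3, 0, 0],
    [0.25, 0, 0],
    [0.2, 0, 0],
    [0, 0, 0]
  ],
  "twist": [
    [0, 0, 0],
    [0, 0, 0],
    [0, 0, 0],
    [0, 0, 0],
    [0, 0, 0],
    [0, 0, 0]
  ]
}}

```text
clock: 11.38
position: [0.5427, 0.1609, 0.15]
ee_rot: [1.181, 1.225, -1.167]
contact_force: [1.5, 0.4, -5.3]
finger_gap: 0.247
```

```bash
python3 - <<'E' 2>/dev/null
from h import *
o,Rm=st()
o=burst(4,4,"pics/b1.npz")
crop(np.clip(o['sp'],0,255).astype(np.uint8),310,170,380,265,6,"pics/s4.png")
E
```

```text
t 11.38 p [0.5427 0.1609 0.15  ] gauge [  0.2  90.3 150. ] F [ 1.48  0.37 -5.31] gap 0.247 j [ 0.27  0.36  1.71 -0.    1.05  0.22]
```

View pics/s4.png

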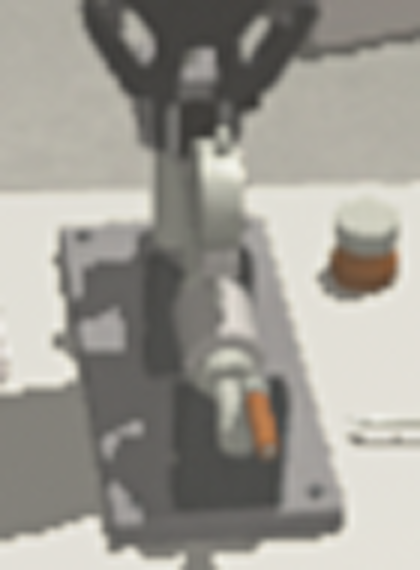

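```bash
python3 - <<'E' 2>/dev/null
from h import *
for f in("b0","b1"):
    o=np.load(f"pics/{f}.npz")
    for n,k in(("side","s"),("top","t")):
        g=tog(cloud(n,o[k+'d']))
        m=(abs(g[...,0])<.02)&(abs(g[...,1])<.026)&(g[...,2]>.13)
        z=g[m][:,2];print(f,n,m.sum(),np.percentile(z,[0,10,50,90,97,100]).round(4))
        h=np.histogram(z,np.arange(.13,.28,.005));print(h[0])
E
```

```text
b0 side 217 [0.1551 0.1839 0.2329 0.2545 0.2617 0.2664]
[ 0  0  0  0  0  4  3  2  1  5  8  8 15  0  3  6  9 11 12 14 13 16 20 18
 33  8  5  3  0  0]
b0 top 215 [0.2009 0.22   0.2479 0.2543 0.2618 0.2659]
[ 0  0  0  0  0  0  0  0  0  0  0  0  0  0  7  3  5  7  5  7  8  6 27 46
 79  3  8  4  0  0]
b1 side 186 [0.1345 0.1451 0.1931 0.2105 0.2194 0.4751]
[ 1  7 11 14  1  0  5  6 12 11  7 11 10 20 18 30 10  7  3  0  0  0  0  0
  0  0  0  0  0  0]
b1 top 67 [0.1665 0.1823 0.203  0.2083 0.2091 0.2098]
[ 0  0  0  0  0  0  0  3  0  1  5  0  5 11 14 28  0  0  0  0  0  0  0  0
  0  0  0  0  0  0]
```

Request:
{"op": "play_rows", "data": {
  "gripper": [0, 0, 0, 0],
  "slide": [
    [0.17, 0, 0],
    [0.17, 0, 0],
    [0.13, 0, 0],
    [0, 0, 0]
  ],
  "twist": [
    [0, 0, 0],
    [0, 0, 0],
    [0, 0, 0],
    [0, 0, 0]
  ]
}}

```text
clock: 12.28
position: [0.5428, 0.1609, 0.1448]
ee_rot: [1.182, 1.224, -1.165]
contact_force: [3.0, 0.1, -6.0]
finger_gap: 0.251
```

```bash
python3 - <<'E' 2>/dev/null
from h import *
o,Rm=st()
E
```

```text
t 12.28 p [0.5428 0.1609 0.1448] gauge [  0.3  90.3 144.8] F [ 3.    0.13 -5.98] gap 0.251 j [ 0.27  0.37  1.72 -0.    1.04  0.22]
```

Request:
{"op": "play_rows", "data": {
  "gripper": [0, 0, 0],
  "slide": [
    [0.09, 0, 0],
    [0.06, 0, 0],
    [0, 0, 0]
  ],
  "twist": [
    [0, 0, 0],
    [0, 0, 0],
    [0, 0, 0]
  ]
}}

```text
clock: 12.65
position: [0.5428, 0.161, 0.144]
ee_rot: [1.183, 1.224, -1.164]
contact_force: [1.6, -0.6, -1.8]
finger_gap: 0.25
```

```bash
python3 - <<'E' 2>/dev/null
from h import *
o,Rm=st()
E
```

```text
t 12.65 p [0.5428 0.161  0.144 ] gauge [  0.3  90.3 144. ] F [ 1.59 -0.65 -1.78] gap 0.25 j [ 0.27  0.37  1.73 -0.    1.04  0.22]
```

```bash
python3 - <<'E' 2>/dev/null
from h import *
o=burst(6,10,"pics/b2.npz")
for f in("b0","b1","b2"):
    o=np.load(f"pics/{f}.npz")
    g=tog(cloud("side",o['sd']))
    # case profile: per-column top edge -> register: mean z of case points in band |y|<.026, by excluding below
    m=(abs(g[...,0])<.015)&(abs(g[...,1]+.0)<.028)&(g[...,2]>.13)
    z=np.sort(g[m][:,2]);z=z[z<.3];print(f,'z of nth from top',[ (z[-n]*1000).round(1) for n in (5,10,20,30,50,70,90,110)])
E
```

```text
b0 z of nth from top [np.float64(263.3), np.float64(258.3), np.float64(254.6), np.float64(253.5), np.float64(249.1), np.float64(244.7), np.float64(238.7), np.float64(232.9)]
b1 z of nth from top [np.float64(219.3), np.float64(215.0), np.float64(210.2), np.float64(208.9), np.float64(205.1), np.float64(199.0), np.float64(193.8), np.float64(186.6)]
b2 z of nth from top [np.float64(212.5), np.float64(206.8), np.float64(204.1), np.float64(202.9), np.float64(198.8), np.float64(192.9), np.float64(187.0), np.float64(180.3)]
```

Request:
{"op": "play_rows", "data": {
  "gripper": [0.35, 0.5, 0.6, 0.7, 0.7, 0.7, 0.7, 0.7],
  "slide": [
    [0, 0, 0],
    [0, 0, 0],
    [0, 0, 0],
    [0, 0, 0],
    [-0.4, 0, 0],
    [-0.8, 0, 0],
    [-1, 0, 0],
    [-1, 0, 0]
  ],
  "twist": [
    [0, 0, 0],
    [0, 0, 0],
    [0, 0, 0],
    [0, 0, 0],
    [0, 0, 0],
    [0, 0, 0],
    [0, 0, 0],
    [0, 0, 0]
  ]
}}

```text
clock: 14.45
position: [0.5428, 0.1608, 0.2106]
ee_rot: [1.184, 1.223, -1.163]
contact_force: [0.2, -1.0, -0.1]
finger_gap: 0.699
```

Request:
{"op": "play_rows", "data": {
  "gripper": [0.5, 0.4, 0.3, 0.25, 0.25, 0.25],
  "slide": [
    [-1, 0, 0],
    [-1, 0, 0],
    [-1, -0.5, 0],
    [-0.5, -1, 1],
    [-0.2, -1, 1],
    [0, -1, 1]
  ],
  "twist": [
    [0, 0, 0],
    [0, 0, 0],
    [0, 0, 0],
    [0, 0, 0],
    [0, 0, 0],
    [0, 0, 0]
  ]
}}

```text
clock: 15.2
position: [0.4755, 0.0973, 0.2956]
ee_rot: [1.192, 1.215, -1.148]
contact_force: [0.0, -0.8, 0.6]
finger_gap: 0.249
```

```bash
python3 - <<'E' 2>/dev/null
from h import *
st()
o=burst(10,10,"pics/b3.npz")
crop(np.clip(o['sp'],0,255).astype(np.uint8),310,170,380,265,6,"pics/s5.png")
for f in("b0","b3"):
    o=np.load(f"pics/{f}.npz")
    g=tog(cloud("side",o['sd']))
    m=(abs(g[...,0])<.015)&(abs(g[...,1]+.0)<.028)&(g[...,2]>.13)
    z=np.sort(g[m][:,2]);z=z[z<.3];print(f,[ (z[-n]*1000).round(1) for n in (5,10,20,30,50,70,90,110)])
    for n,k in(("top","t"),("side","s")):
        g=tog(cloud(n,o[k+'d']))
        m=sel(g,-.022,.022,.088,.018,.026);P=g[m][:,[0,2]];print(n,len(P),circ(P,.022),P.max(0))
        m=(abs(g[...,1]+.114)<.019)&(abs(g[...,0])<.04)&(g[...,2]>.1);print('handle',g[m].mean(0),m.sum())
a=plan([0,-.122,.16],0,1);print(a[0].round(2),a[1].round(3),a[2])
E
```

```text
t 15.2 p [0.4755 0.0973 0.2956] gauge [-70.   30.  295.6] F [ 0.04 -0.8   0.56] gap 0.249 j [0.18 0.12 1.66 0.   1.32 0.13]
b0 [np.float64(263.3), np.float64(258.3), np.float64(254.6), np.float64(253.5), np.float64(249.1), np.float64(244.7), np.float64(238.7), np.float64(232.9)]
top 128 (array([ 3.53943509, 85.50319199]), np.float64(0.347711338319439)) [0.00629208 0.1086205 ]
handle [ 0.00683522 -0.11299852  0.11887948] 59
side 110 (array([ 2.62507128, 86.25725329]), np.float64(0.3843446216693479)) [0.02225072 0.10974993]
handle [ 0.00580694 -0.11699208  0.11931739] 38
b3 [np.float64(213.1), np.float64(206.7), np.float64(204.3), np.float64(202.7), np.float64(199.0), np.float64(193.0), np.float64(187.0), np.float64(180.0)]
```

View pics/s5.png

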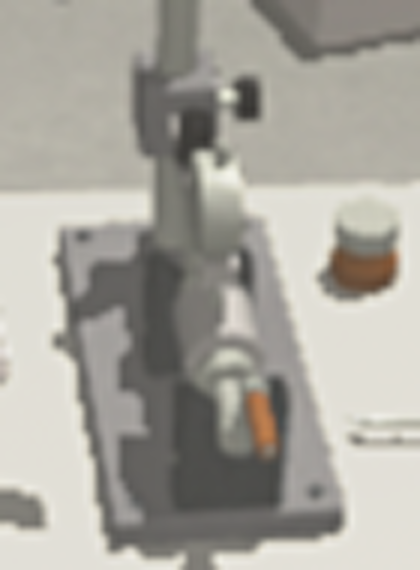

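```bash
cat >> h.py <<'E'
def handle(o):
    r=[]
    for n,k in(("top","t"),("side","s")):
        g=tog(cloud(n,o[k+'d']));p=o[k+'p'].astype(float)
        w=(p[...,0]-p[...,2]>35)&(p[...,0]>1.3*p[...,1])
        m=w&(g[...,1]>-.14)&(g[...,1]<-.09)&(np.hypot(g[...,0],g[...,2]-.085)<.045)
        P=g[m]
        if len(P)>6:
            c=P.mean(0)
            e=tog(camera_model(n)['eye']);v=(e-c);v[1]=0;v/=np.linalg.norm(v)
            h=c-v*.0052   # mean visible surface of r=6.5 cylinder
            r.append((n,len(P),(h*1000).round(1),'theta',np.degrees(np.arctan2(h[0],h[2]-.085)).round(1),'r',(np.hypot(h[0],h[2]-.085)*1000).round(1)))
    return r
def axy(th,b=0,r=.030,off=(0,0)):
    t=np.radians(th);return [r*np.sin(t)+off[0],-.122,.085+r*np.cos(t)+off[1]]
E
python3 - <<'E' 2>/dev/null
from h import *
for f in("b0","b3"):
    for x in handle(np.load(f"pics/{f}.npz")):print(f,*x)
a=plan(axy(12),0,1,back=-.06);print(a[0].round(2),a[1].round(3),a[2])
E
```

```text
b0 top 36 [   7.3 -112.7  114.8] theta 13.8 r 30.7
b0 side 31 [   6.4 -114.4  114.8] theta 12.1 r 30.5
b3 top 22 [   7.1 -118.6  114.9] theta 13.3 r 30.8
b3 side 31 [   6.4 -114.4  114.9] theta 12.0 r 30.5
[6.03 3.63 7.66] [ 0.    -0.002 -0.009] [ 0.55904715 -0.0508539   0.17434443]
```

Request:
{"op": "play_rows", "data": {
  "gripper": [0.25, 0.22, 0.22, 0.22, 0.22, 0.22, 0.22, 0.22],
  "slide": [
    [0.3, 0, 1],
    [0.8, 0, 1],
    [0.8, 0.3, 1],
    [0.8, 0.5, 1],
    [0.8, 0.7, 1],
    [0.8, 0.8, 1],
    [0.8, 0.8, 1],
    [0.7, 0.5, 0.6]
  ],
  "twist": [
    [0, -0.002, -0.008],
    [0, 0, 0],
    [0, 0, 0],
    [0, 0, 0],
    [0, 0, 0],
    [0, 0, 0],
    [0, 0, 0],
    [0, 0, 0]
  ]
}}

```text
clock: 17.2
position: [0.5589, -0.0542, 0.1766]
ee_rot: [1.175, 1.227, -1.167]
contact_force: [-0.5, 0.1, -0.1]
finger_gap: 0.221
```

```bash
python3 - <<'E' 2>/dev/null
from h import *
st()
a=plan(axy(12.5),0,1,back=-.03);print(a[0].round(2),a[1].round(3),a[2])
E
```

```text
t 17.2 p [ 0.5589 -0.0542  0.1766] gauge [   6.  -125.3  176.6] F [-0.49  0.11 -0.12] gap 0.221 j [-0.12  0.34  1.69  0.    1.11 -0.17]
[ 1.62  0.02 -0.17] [ 0.001  0.    -0.002] [ 0.55930268 -0.05084149  0.14428888]
```

Request:
{"op": "play_rows", "data": {
  "gripper": [0.32, 0.32, 0.32, 0.32, 0.32, 0.32],
  "slide": [
    [0.4, 0.02, -0.17],
    [0.8, 0, 0],
    [0.8, 0, 0],
    [0.8, 0, 0],
    [0.7, 0, 0],
    [0, 0, 0]
  ],
  "twist": [
    [0.001, 0, -0.002],
    [0, 0, 0],
    [0, 0, 0],
    [0, 0, 0],
    [0, 0, 0],
    [0, 0, 0]
  ]
}}

```text
clock: 17.95
position: [0.5565, -0.0475, 0.1018]
ee_rot: [1.172, 1.236, -1.175]
contact_force: [0.3, -0.3, 0.8]
finger_gap: 0.321
```

```bash
python3 - <<'E' 2>/dev/null
from h import *
st()
a=plan(axy(12.5),0,1,back=.010);print(a[0].round(2),a[1].round(3),a[2])
p,d=capture("side");crop(p,310,170,380,265,6,"pics/s6.png")
E
```

```text
t 17.95 p [ 0.5565 -0.0475  0.1018] gauge [   3.9 -118.5  101.8] F [ 0.33 -0.34  0.77] gap 0.321 j [-0.11  0.41  1.78  0.    0.95 -0.16]
[-0.12  0.13  0.17] [ 0.    -0.     0.001] [ 0.55930268 -0.05084149  0.10428888]
```

View pics/s6.png

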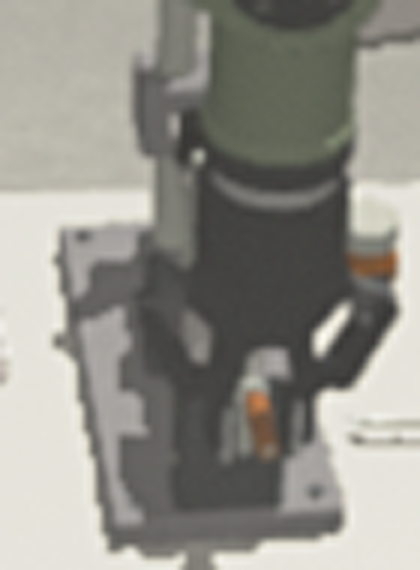

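```bash
cat >> h.py <<'E'
def rows(wps,back=.010,y=-.122):
    """wps: list of (theta_deg,beta_deg)"""
    o=readout.observe();Rm=R.from_rotvec(o['ee_rot']).as_matrix();p=o['position']
    S=[];W=[]
    for th,b in wps:
        q=axy(th);q[1]=y
        _,_,t,T=plan(q,np.radians(b),1,back)
        S.append((Rm.T@(t-p)/.02).round(2).tolist());W.append((R.from_matrix(Rm.T@T).as_rotvec()/np.pi).round(3).tolist())
        p,Rm=t,T
    print('slide',S);print('twist',W)
E
python3 - <<'E' 2>/dev/null
from h import *
rows([(12.5,0),(14,0),(20,0),(27,0),(34,0),(41,0),(48,0)])
E
```

```text
slide [[-0.09, 0.1, 0.17], [0.01, 0.04, 0.0], [0.05, 0.15, -0.0], [0.07, 0.17, 0.0], [0.09, 0.16, 0.0], [0.11, 0.15, -0.0], [0.13, 0.13, 0.0]]
twist [[0.0, -0.0, 0.001], [0.0, 0.0, 0.0], [0.0, 0.0, 0.0], [0.0, 0.0, 0.0], [0.0, 0.0, 0.0], [0.0, 0.0, 0.0], [0.0, 0.0, 0.0]]
```

Request:
{"op": "play_rows", "data": {
  "gripper": [0.26, 0.22, 0.19, 0.19, 0.19, 0.19, 0.19, 0.19],
  "slide": [
    [-0.09, 0.1, 0.17],
    [0, 0, 0],
    [0, 0.04, 0],
    [0.05, 0.15, 0],
    [0.07, 0.17, 0],
    [0.09, 0.16, 0],
    [0.11, 0.15, 0],
    [0.13, 0.13, 0]
  ],
  "twist": [
    [0, 0, 0.001],
    [0, 0, 0],
    [0, 0, 0],
    [0, 0, 0],
    [0, 0, 0],
    [0, 0, 0],
    [0, 0, 0],
    [0, 0, 0]
  ]
}}

```text
clock: 19.0
position: [0.5757, -0.0503, 0.0963]
ee_rot: [1.174, 1.232, -1.172]
contact_force: [-1.6, 0.1, 0.9]
finger_gap: 0.187
```

```bash
python3 - <<'E' 2>/dev/null
from h import *
st()
o=burst(3,3,"pics/b4.npz")
crop(np.clip(o['sp'],0,255).astype(np.uint8),310,170,380,265,6,"pics/s7.png")
for x in handle(o):print(*x)
rows([(48,0),(54,0),(60,0),(66,0)])
E
```

```text
t 19.0 p [ 0.5757 -0.0503  0.0963] gauge [  22.9 -122.3   96.3] F [-1.62  0.07  0.87] gap 0.187 j [-0.11  0.44  1.75  0.    0.95 -0.16]
side 13 [  22.2 -118.4  107.6] theta 44.6 r 31.7
slide [[0.09, -0.04, -0.02], [0.12, 0.1, -0.0], [0.13, 0.09, 0.0], [0.14, 0.07, 0.0]]
twist [[0.0, -0.0, -0.001], [0.0, 0.0, 0.0], [0.0, 0.0, 0.0], [0.0, 0.0, 0.0]]
```

View pics/s7.png

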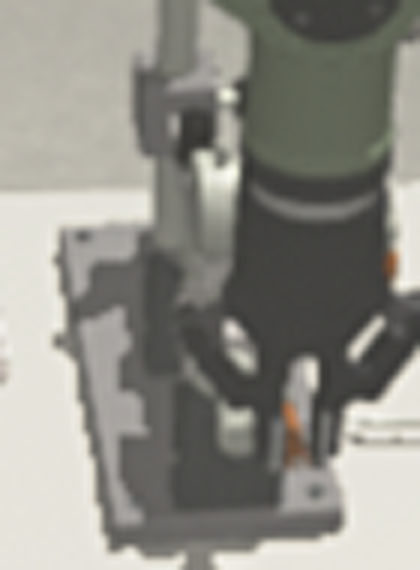

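```bash
python3 - <<'E' 2>/dev/null
from h import *
rows([(53,0),(59,0),(64,0),(64,9),(64,18),(64,27),(64,36),(64,45)])
E
```

```text
slide [[0.19, 0.04, -0.02], [0.13, 0.09, -0.0], [0.12, 0.06, -0.0], [-0.01, 0.08, -0.0], [-0.01, 0.08, 0.0], [-0.01, 0.08, 0.0], [-0.01, 0.08, 0.0], [-0.01, 0.08, -0.0]]
twist [[0.0, -0.0, -0.001], [0.0, 0.0, 0.0], [0.0, 0.0, 0.0], [-0.0, -0.0, 0.05], [0.0, 0.0, 0.05], [-0.0, -0.0, 0.05], [-0.0, 0.0, 0.05], [0.0, -0.0, 0.05]]
```

Request:
{"op": "play_rows", "data": {
  "gripper": [0.19, 0.19, 0.19, 0.19],
  "slide": [
    [0.19, 0.06, -0.02],
    [0.13, 0.09, 0],
    [0.12, 0.06, 0],
    [0, 0, 0]
  ],
  "twist": [
    [0, 0, -0.001],
    [0, 0, 0],
    [0, 0, 0],
    [0, 0, 0]
  ]
}}

```text
clock: 19.8
position: [0.5794, -0.0499, 0.0872]
ee_rot: [1.172, 1.235, -1.175]
contact_force: [-2.2, -0.5, 0.2]
finger_gap: 0.188
```

```bash
python3 - <<'E' 2>/dev/null
from h import *
st()
o=burst(2,4,"pics/b5.npz")
for x in handle(o):print(*x)
for t in(58,62,66):print(t);rows([(t,9),(t,18),(t,27),(t,36),(t,45),(t,54)])
E
```

```text
t 19.8 p [ 0.5794 -0.0499  0.0872] gauge [  26.6 -122.1   87.2] F [-2.21 -0.54  0.16] gap 0.188 j [-0.11  0.46  1.75  0.    0.94 -0.16]
side 10 [  25.7 -116.1  104.7] theta 52.6 r 32.3
58
slide [[-0.17, 0.02, -0.0], [-0.01, 0.08, 0.0], [-0.01, 0.08, 0.0], [-0.01, 0.08, 0.0], [-0.01, 0.08, -0.0], [-0.01, 0.08, 0.0]]
twist [[0.0, -0.0, 0.051], [0.0, 0.0, 0.05], [-0.0, -0.0, 0.05], [-0.0, 0.0, 0.05], [0.0, -0.0, 0.05], [-0.0, 0.0, 0.05]]
62
slide [[-0.08, 0.07, -0.0], [-0.01, 0.08, 0.0], [-0.01, 0.08, 0.0], [-0.01, 0.08, 0.0], [-0.01, 0.08, -0.0], [-0.01, 0.08, 0.0]]
twist [[0.0, -0.0, 0.051], [0.0, 0.0, 0.05], [-0.0, -0.0, 0.05], [-0.0, 0.0, 0.05], [0.0, -0.0, 0.05], [-0.0, 0.0, 0.05]]
66
slide [[0.01, 0.11, -0.0], [-0.01, 0.08, 0.0], [-0.01, 0.08, 0.0], [-0.01, 0.08, 0.0], [-0.01, 0.08, -0.0], [-0.01, 0.08, 0.0]]
twist [[0.0, -0.0, 0.051], [0.0, 0.0, 0.05], [-0.0, -0.0, 0.05], [-0.0, 0.0, 0.05], [0.0, -0.0, 0.05], [-0.0, 0.0, 0.05]]
```

```bash
python3 - <<'E' 2>/dev/null
from h import *
t=57;rows([(t,0),(t,9),(t,18),(t,27),(t,36),(t,45),(t,54),(t,62)])
E
```

```text
slide [[-0.19, -0.08, -0.0], [-0.01, 0.08, -0.0], [-0.01, 0.08, 0.0], [-0.01, 0.08, 0.0], [-0.01, 0.08, 0.0], [-0.01, 0.08, -0.0], [-0.01, 0.08, 0.0], [-0.0, 0.07, 0.0]]
twist [[0.0, -0.0, 0.001], [-0.0, -0.0, 0.05], [0.0, 0.0, 0.05], [-0.0, -0.0, 0.05], [-0.0, 0.0, 0.05], [0.0, -0.0, 0.05], [-0.0, 0.0, 0.05], [0.0, 0.0, 0.044]]
```

Request:
{"op": "play_rows", "data": {
  "gripper": [0.24, 0.26, 0.26, 0.26, 0.26],
  "slide": [
    [-0.19, -0.08, 0],
    [-0.01, 0.08, 0],
    [-0.01, 0.08, 0],
    [-0.01, 0.08, 0],
    [-0.01, 0.08, 0]
  ],
  "twist": [
    [0, 0, 0.001],
    [0, 0, 0.05],
    [0, 0, 0.05],
    [0, 0, 0.05],
    [0, 0, 0.05]
  ]
}}

```text
clock: 20.72
position: [0.587, -0.0371, 0.0955]
ee_rot: [1.405, 0.874, -0.747]
contact_force: [-2.5, -3.6, -1.9]
finger_gap: 0.258
```

```bash
python3 - <<'E' 2>/dev/null
from h import *
st()
o=burst(2,4,"pics/b6.npz")
crop(np.clip(o['sp'],0,255).astype(np.uint8),300,170,380,265,6,"pics/s8.png")
for x in handle(o):print(*x)
t=57;rows([(t,40),(t,49),(t,58),(t,65)])
E
```

```text
t 20.73 p [ 0.587  -0.0371  0.0955] gauge [  34.8 -109.6   95.5] F [-2.46 -3.58 -1.9 ] gap 0.258 j [-0.16  0.31  2.13  0.65  0.24 -0.82]
top 8 [ 29.4 -99.1  98.2] theta 65.8 r 32.2
side 20 [  27.4 -110.4   99.3] theta 62.5 r 30.9
slide [[-0.09, -0.25, 0.65], [-0.01, 0.08, -0.0], [-0.01, 0.08, 0.0], [-0.0, 0.06, -0.0]]
twist [[0.001, -0.013, 0.055], [0.0, -0.0, 0.05], [-0.0, 0.0, 0.05], [0.0, 0.0, 0.039]]
```

View pics/s8.png

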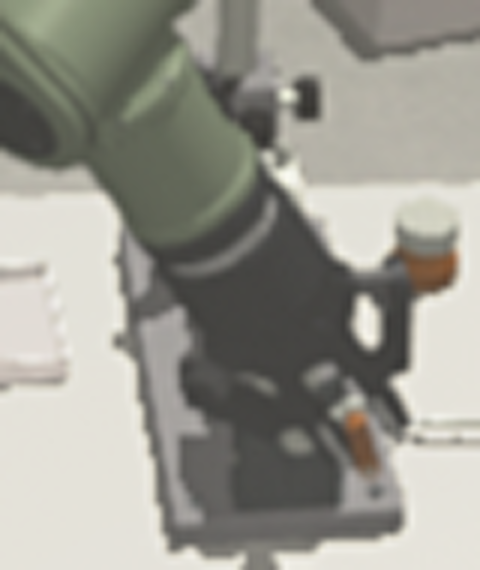

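```bash
python3 - <<'E' 2>/dev/null
from h import *
t=63;rows([(t,28),(t,28),(t,20),(t,12),(t,4),(t,0)])
E
```

```text
slide [[0.08, -0.35, 0.66], [0.0, 0.0, 0.0], [-0.0, -0.07, -0.0], [-0.0, -0.07, 0.0], [-0.0, -0.07, 0.0], [-0.0, -0.03, 0.0]]
twist [[0.002, -0.013, -0.012], [0.0, 0.0, 0.0], [0.0, 0.0, -0.044], [-0.0, 0.0, -0.044], [0.0, -0.0, -0.044], [-0.0, 0.0, -0.022]]
```

Request:
{"op": "play_rows", "data": {
  "gripper": [0.28, 0.3, 0.3, 0.3],
  "slide": [
    [0.04, -0.28, 0.33],
    [0, 0, 0.3],
    [0, -0.04, 0],
    [0, -0.06, 0]
  ],
  "twist": [
    [0, 0, 0],
    [0, -0.013, -0.02],
    [0, 0, -0.03],
    [0, 0, -0.03]
  ]
}}

```text
clock: 21.52
position: [0.5879, -0.0492, 0.0933]
ee_rot: [1.299, 1.026, -0.945]
contact_force: [0.1, 0.6, 0.1]
finger_gap: 0.294
```

```bash
python3 - <<'E' 2>/dev/null
from h import *
st()
o=burst(2,4,"pics/b7.npz")
crop(np.clip(o['sp'],0,255).astype(np.uint8),300,170,380,265,6,"pics/s9.png")
for x in handle(o):print(*x)
t=62;rows([(t,12),(t,4),(t,0)])
E
```

```text
t 21.52 p [ 0.5879 -0.0492  0.0933] gauge [  35.1 -121.8   93.3] F [0.09 0.55 0.08] gap 0.294 j [-0.13  0.35  1.95  0.11  0.55 -0.28]
side 23 [  28.2 -110.1   95.6] theta 69.4 r 30.1
slide [[0.05, -0.25, 0.07], [-0.0, -0.07, 0.0], [-0.0, -0.03, 0.0]]
twist [[0.003, -0.003, -0.027], [0.0, -0.0, -0.044], [-0.0, 0.0, -0.022]]
```

View pics/s9.png

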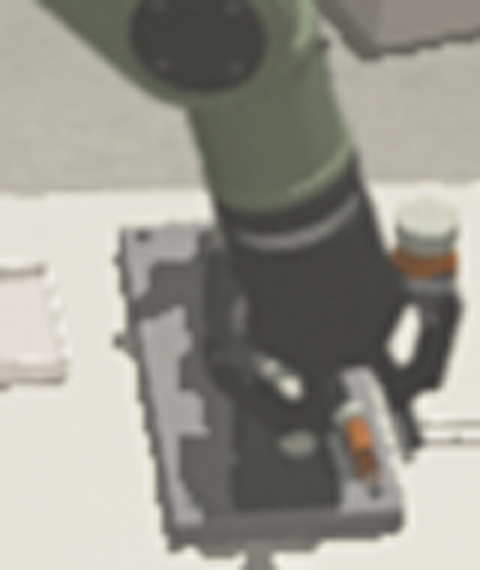

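```bash
python3 - <<'E' 2>/dev/null
from h import *
t=68;rows([(t,9),(t,0),(t,-9),(t,-18),(t,-27),(t,-36),(t,-44)],y=-.124)
E
```

```text
slide [[0.2, -0.26, 0.17], [-0.01, -0.08, 0.0], [-0.01, -0.08, 0.0], [-0.01, -0.08, -0.0], [-0.01, -0.08, -0.0], [-0.01, -0.08, -0.0], [-0.0, -0.07, 0.0]]
twist [[0.003, -0.003, -0.044], [0.0, 0.0, -0.05], [-0.0, 0.0, -0.05], [0.0, -0.0, -0.05], [-0.0, 0.0, -0.05], [-0.0, -0.0, -0.05], [0.0, -0.0, -0.044]]
```

Request:
{"op": "play_rows", "data": {
  "gripper": [0.3, 0.3, 0.3, 0.3],
  "slide": [
    [0.15, -0.26, 0.17],
    [-0.01, -0.08, 0],
    [-0.01, -0.08, 0],
    [0, 0, 0]
  ],
  "twist": [
    [0.003, -0.003, -0.044],
    [0, 0, -0.05],
    [0, 0, -0.05],
    [0, 0, 0]
  ]
}}

```text
clock: 22.32
position: [0.5762, -0.0526, 0.0869]
ee_rot: [1.087, 1.348, -1.3]
contact_force: [0.4, -0.4, -1.0]
finger_gap: 0.3
```

```bash
python3 - <<'E' 2>/dev/null
from h import *
st()
t=68;rows([(t,-14),(t,-22),(t,-31),(t,-40),(t,-45)],y=-.124)
E
```

```text
t 22.32 p [ 0.5762 -0.0526  0.0869] gauge [  23.3 -124.6   86.9] F [ 0.38 -0.41 -1.01] gap 0.3 j [-0.1   0.53  1.63 -0.03  1.15 -0.13]
slide [[0.0, 0.11, -0.03], [-0.0, -0.07, 0.0], [-0.01, -0.08, 0.0], [-0.01, -0.08, 0.0], [-0.0, -0.04, -0.0]]
twist [[-0.001, 0.001, -0.024], [0.0, 0.0, -0.044], [0.0, 0.0, -0.05], [0.0, -0.0, -0.05], [0.0, 0.0, -0.028]]
```

Request:
{"op": "play_rows", "data": {
  "gripper": [0.3, 0.3, 0.3, 0.3, 0.28, 0.25],
  "slide": [
    [0, 0.11, -0.03],
    [0, -0.06, 0],
    [-0.01, -0.06, 0],
    [-0.01, -0.06, 0],
    [0, -0.04, 0],
    [0, 0, 0]
  ],
  "twist": [
    [-0.001, 0.001, -0.024],
    [0, 0, -0.044],
    [0, 0, -0.05],
    [0, 0, -0.05],
    [0, 0, -0.028],
    [0, 0, 0]
  ]
}}

```text
clock: 23.08
position: [0.5685, -0.0527, 0.0884]
ee_rot: [0.682, 1.769, -1.729]
contact_force: [-0.1, 0.3, -0.3]
finger_gap: 0.252
```

```bash
python3 - <<'E' 2>/dev/null
from h import *
st()
o=burst(3,4,"pics/b8.npz")
crop(np.clip(o['sp'],0,255).astype(np.uint8),300,170,380,265,6,"pics/s10.png")
for x in handle(o):print(*x)
t=68;rows([(t,-44),(72,-44),(78,-44),(84,-44),(90,-44)],y=-.124)
E
```

```text
t 23.07 p [ 0.5685 -0.0527  0.0884] gauge [  15.6 -124.3   88.4] F [-0.12  0.29 -0.3 ] gap 0.252 j [-0.07  0.84  1.23 -0.08  1.86 -0.11]
slide [[-0.09, 0.24, -0.02], [0.05, 0.09, -0.0], [0.08, 0.13, -0.0], [0.09, 0.13, 0.0], [0.11, 0.11, 0.0]]
twist [[0.0, -0.001, 0.006], [0.0, 0.0, 0.0], [0.0, 0.0, 0.0], [0.0, 0.0, 0.0], [0.0, 0.0, 0.0]]
```

View pics/s10.png

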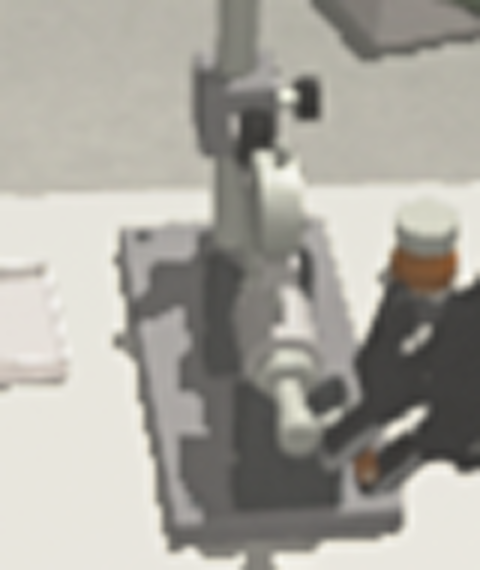

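```bash
python3 - <<'E' 2>/dev/null
from h import *
o=np.load("pics/b8.npz");p=o['sp'];g=tog(cloud("side",o['sd']))
w=(p[...,0]-p[...,2]>20)&(p[...,0]>1.25*p[...,1]);w[:,:340]=0;w[:,380:]=0;w[:235]=0;w[262:]=0
for v,u in np.argwhere(w):
    e,r=ray("side",u,v);E=tog(e);D=tog(e+r)-E;k=(-.133-E[1])/D[1];q=E+k*D
    print(u,v,p[v,u].round(),(g[v,u]*1000).round(1),'ray@-133',(q*1000).round(1),np.degrees(np.arctan2(q[0],q[2]-.085)).round(1))
E
```

```text
361 245 [109.  87.  72.] [  28.6 -124.   104.2] ray@-133 [  26.5 -133.   111.8] 44.7
360 246 [104.  77.  58.] [  25.2 -126.1  102.2] ray@-133 [  23.6 -133.   108.1] 45.7
361 246 [110.  80.  58.] [  28.1 -127.   102.7] ray@-133 [  26.7 -133.   107.8] 49.5
362 246 [95. 74. 60.] [  31.  -128.   103.3] ray@-133 [  29.9 -133.   107.6] 52.9
359 247 [113.  88.  71.] [  21.7 -128.5  100.5] ray@-133 [  20.7 -133.   104.3] 46.9
360 247 [113.  82.  59.] [  24.5 -130.2  101.7] ray@-133 [  23.8 -133.   104.1] 51.3
361 247 [116.  84.  61.] [  27.  -132.6  103.5] ray@-133 [  27.  -133.   103.8] 55.1
362 247 [99. 76. 59.] [  30.4 -131.7  102.4] ray@-133 [  30.1 -133.   103.6] 58.3
360 248 [118.  92.  70.] [  24.  -133.4  100.4] ray@-133 [  24.  -133.   100.1] 57.9
```

```bash
python3 - <<'E' 2>/dev/null
from h import *
rows([(63,-45),(67,-46),(73,-48),(79,-50),(85,-52),(91,-54),(97,-56)],y=-.124)
E
```

```text
slide [[-0.14, 0.1, -0.02], [0.04, 0.09, 0.0], [0.06, 0.13, -0.0], [0.07, 0.12, 0.0], [0.08, 0.12, -0.0], [0.09, 0.11, -0.0], [0.1, 0.1, 0.0]]
twist [[0.0, -0.001, 0.0], [-0.0, -0.0, -0.006], [0.0, -0.0, -0.011], [-0.0, -0.0, -0.011], [-0.0, -0.0, -0.011], [-0.0, 0.0, -0.011], [-0.0, 0.0, -0.011]]
```

Request:
{"op": "play_rows", "data": {
  "gripper": [0.22, 0.2, 0.19, 0.19, 0.19, 0.19],
  "slide": [
    [-0.14, 0.05, -0.02],
    [0.04, 0.09, 0],
    [0.06, 0.13, 0],
    [0.07, 0.12, 0],
    [0.08, 0.12, 0],
    [0.09, 0.11, 0]
  ],
  "twist": [
    [0, -0.001, 0],
    [0, 0, -0.006],
    [0, 0, -0.011],
    [0, 0, -0.011],
    [0, 0, -0.011],
    [0, 0, -0.011]
  ]
}}

```text
clock: 24.18
position: [0.5731, -0.0523, 0.0811]
ee_rot: [0.543, 1.869, -1.84]
contact_force: [-1.7, 0.1, 1.7]
finger_gap: 0.19
```

```bash
cat >> h.py <<'E'
def jaw(back=.010,half=1.5):
    o=readout.observe();Rm=R.from_rotvec(o['ee_rot']).as_matrix()
    c,s=np.cos(YAW),np.sin(YAW);Z=np.array([[c,-s,0],[s,c,0],[0,0,1]])
    G=Z.T@Rm;u=G[:,0];v=G[:,1];b=np.degrees(np.arctan2(u[0],-u[2]))
    q=tog(o['position'])-np.array([0,0,.085]);d=(q@v)*1000
    print('beta',b.round(1),'uy',u[1].round(3),'jaw v',d.round(1))
    for lab,x in(('push+',d-half),('mid',d),('push-',d+half)):
        a=np.degrees(np.arcsin(np.clip(x/30,-1,1)));print(lab,'theta',round(a-b,1),'or',round(180-a-b,1))
E
python3 - <<'E' 2>/dev/null
from h import *
st();jaw()
o=burst(3,4,"pics/b9.npz")
crop(np.clip(o['sp'],0,255).astype(np.uint8),300,170,380,265,6,"pics/s11.png")
for x in handle(o):print(*x)
rows([(95,-55),(100,-55),(105,-55)],y=-.124)
E
```

```text
t 24.18 p [ 0.5731 -0.0523  0.0811] gauge [  20.2 -124.1   81.1] F [-1.73  0.09  1.7 ] gap 0.19 j [-0.06  0.95  1.12 -0.1   2.02 -0.11]
beta -54.8 uy 0.0 jaw v 14.9
push+ theta 81.3 or 208.4
mid theta 84.6 or 205.1
push- theta 87.9 or 201.8
slide [[0.1, 0.24, -0.01], [0.09, 0.1, -0.0], [0.1, 0.09, 0.0]]
twist [[-0.0, -0.0, -0.002], [0.0, 0.0, 0.0], [0.0, 0.0, 0.0]]
```

View pics/s11.png

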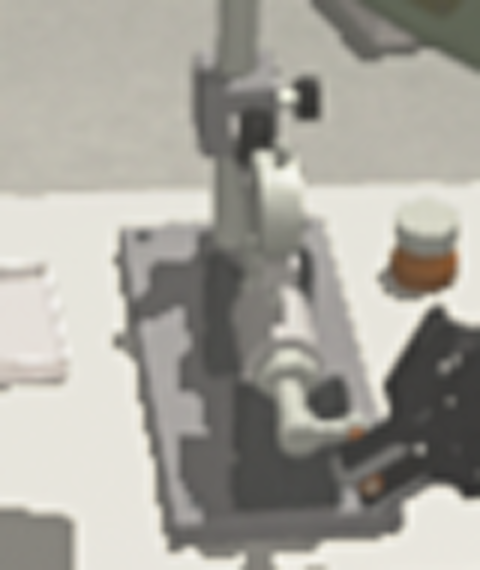

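```bash
python3 - <<'E' 2>/dev/null
from h import *
rows([(89,-57),(95,-59),(101,-61),(107,-63),(113,-65),(119,-67),(125,-69)],y=-.124)
E
```

```text
slide [[0.01, 0.1, -0.01], [0.09, 0.11, -0.0], [0.1, 0.1, 0.0], [0.11, 0.1, -0.0], [0.11, 0.09, 0.0], [0.12, 0.08, 0.0], [0.13, 0.07, 0.0]]
twist [[-0.0, -0.0, -0.014], [0.0, 0.0, -0.011], [-0.0, -0.0, -0.011], [0.0, 0.0, -0.011], [-0.0, -0.0, -0.011], [-0.0, 0.0, -0.011], [0.0, 0.0, -0.011]]
```

Request:
{"op": "play_rows", "data": {
  "gripper": [0.19, 0.19, 0.19, 0.19, 0.19, 0.19],
  "slide": [
    [0.01, 0.12, -0.01],
    [0.09, 0.13, 0],
    [0.1, 0.12, 0],
    [0.11, 0.11, 0],
    [0.11, 0.1, 0],
    [0.1, 0.08, 0]
  ],
  "twist": [
    [0, 0, -0.014],
    [0, 0, -0.011],
    [0, 0, -0.011],
    [0, 0, -0.011],
    [0, 0, -0.011],
    [0, 0, -0.011]
  ]
}}

```text
clock: 25.28
position: [0.5706, -0.0523, 0.0682]
ee_rot: [0.347, 1.996, -1.978]
contact_force: [-1.1, 0.5, 3.0]
finger_gap: 0.194
```

```bash
cat >> h.py <<'E'
def mandrel(o):
    for n,k in(("top","t"),("side","s")):
        if k+'d' not in o: continue
        g=tog(cloud(n,o[k+'d']))
        m=sel(g,-.022,.022,.088,.018,.026);P=g[m][:,[0,2]]
        m2=sel(g,-.048,-.032,.088,.014,.021);P2=g[m2][:,[0,2]]
        print(n,'mandrel',len(P),circ(P,.022)[0].round(2) if len(P)>15 else '','collar',len(P2),circ(P2,.0179)[0].round(2) if len(P2)>8 else '')
E
python3 - <<'E' 2>/dev/null
from h import *
st();jaw()
o=burst(8,8,"pics/b10.npz")
crop(np.clip(o['sp'],0,255).astype(np.uint8),300,170,380,265,6,"pics/s12.png")
crop(np.clip(o['tp'],0,255).astype(np.uint8),265,140,395,215,6,"pics/t12.png")
for x in handle(o):print(*x)
for f in("b0","b3","b10"): print(f);mandrel(np.load(f"pics/{f}.npz"))
E
```

```text
t 25.27 p [ 0.5706 -0.0523  0.0682] gauge [  17.7 -124.    68.2] F [-1.12  0.47  3.01] gap 0.194 j [-0.06  1.07  1.04 -0.12  2.21 -0.11]
beta -67.5 uy 0.001 jaw v 22.4
push+ theta 111.7 or 203.4
mid theta 115.8 or 199.2
push- theta 120.3 or 194.7
b0
top mandrel 128 [ 3.54 85.5 ] collar 41 [ 1.2  84.76]
side mandrel 110 [ 2.63 86.26] collar 36 [ 0.52 85.24]
b3
top mandrel 0  collar 0 
side mandrel 107 [ 2.57 86.1 ] collar 35 [ 0.4  84.87]
b10
top mandrel 0  collar 0 
side mandrel 102 [ 1.01 83.53] collar 34 [ 0.71 85.25]
```

View pics/s12.png

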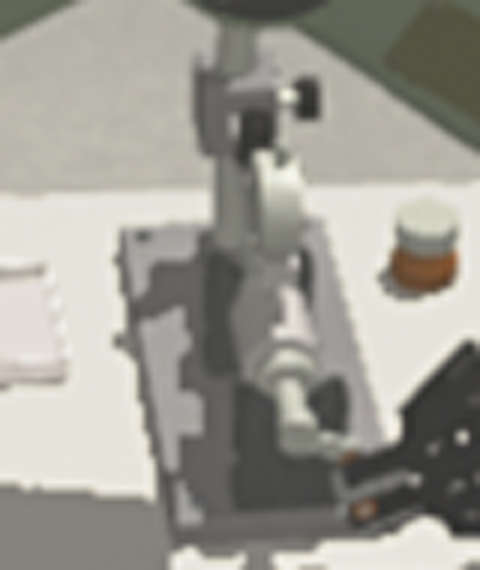

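View pics/t12.png

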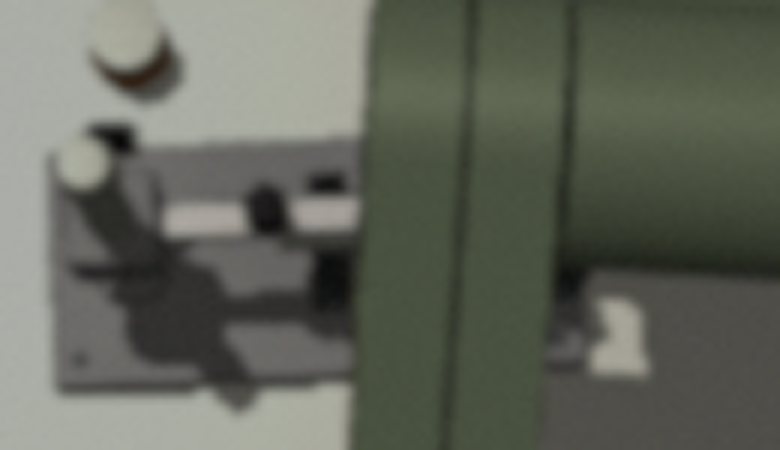

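Request:
{"op": "play_rows", "data": {
  "gripper": [0.19, 0.19, 0.19, 0.19, 0.19, 0.19],
  "slide": [
    [0.1, 0.1, 0],
    [0.11, 0.1, 0],
    [0.12, 0.09, 0],
    [0.12, 0.08, 0],
    [0.12, 0.07, 0],
    [0, 0, 0]
  ],
  "twist": [
    [0, 0, -0.004],
    [0, 0, -0.004],
    [0, 0, -0.003],
    [0, 0, -0.003],
    [0, 0, 0],
    [0, 0, 0]
  ]
}}

```text
clock: 26.82
position: [0.5619, -0.0527, 0.0575]
ee_rot: [0.301, 2.024, -2.008]
contact_force: [-1.9, 0.2, 2.9]
finger_gap: 0.193
```

```bash
python3 - <<'E' 2>/dev/null
from h import *
st();jaw()
o=burst(0,12,"pics/b11.npz")
crop(np.clip(o['sp'],0,255).astype(np.uint8),300,170,380,265,6,"pics/s13.png")
for f in("b10","b11"): print(f);mandrel(np.load(f"pics/{f}.npz"))
E
```

```text
t 26.82 p [ 0.5619 -0.0527  0.0575] gauge [   9.  -124.    57.5] F [-1.94  0.15  2.94] gap 0.193 j [-0.06  1.09  1.05 -0.12  2.22 -0.11]
beta -70.4 uy 0.001 jaw v 29.0
push+ theta 136.9 or 183.9
mid theta 145.6 or 175.1
push- theta 160.4 or 160.4
b10
top mandrel 0  collar 0 
side mandrel 102 [ 1.01 83.53] collar 34 [ 0.71 85.25]
b11
side mandrel 102 [ 0.39 83.59] collar 36 [ 0.6  84.93]
```

View pics/s13.png

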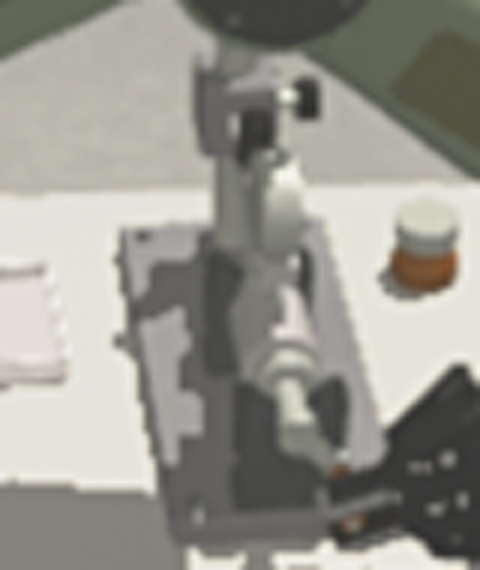

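```bash
python3 - <<'E' 2>/dev/null
from h import *
t=137;rows([(t,-70),(t,-63),(t,-54),(t,-45),(t,-36),(t,-27),(t,-18),(t,-9)],y=-.124)
E
```

```text
slide [[-0.12, -0.07, 0.0], [-0.0, 0.06, -0.0], [-0.01, 0.08, 0.0], [-0.01, 0.08, 0.0], [-0.01, 0.08, -0.0], [-0.01, 0.08, 0.0], [-0.01, 0.08, 0.0], [-0.01, 0.08, 0.0]]
twist [[-0.0, -0.0, 0.002], [-0.0, 0.0, 0.039], [-0.0, -0.0, 0.05], [0.0, 0.0, 0.05], [-0.0, -0.0, 0.05], [0.0, 0.0, 0.05], [0.0, -0.0, 0.05], [-0.0, 0.0, 0.05]]
```

Request:
{"op": "play_rows", "data": {
  "gripper": [0.22, 0.3, 0.3, 0.3, 0.3],
  "slide": [
    [-0.1, -0.07, 0],
    [0, 0.05, 0],
    [-0.01, 0.07, 0],
    [-0.01, 0.06, 0],
    [0, 0, 0]
  ],
  "twist": [
    [0, 0, 0.002],
    [0, 0, 0.039],
    [0, 0, 0.05],
    [0, 0, 0.05],
    [0, 0, 0]
  ]
}}

```text
clock: 28.05
position: [0.5684, -0.0523, 0.052]
ee_rot: [0.698, 1.749, -1.714]
contact_force: [-0.3, 0.1, 1.0]
finger_gap: 0.3
```

```bash
python3 - <<'E' 2>/dev/null
from h import *
st();jaw()
t=137;rows([(t,-38),(t,-30),(t,-21),(t,-12),(t,-4)],y=-.124)
E
```

```text
t 28.05 p [ 0.5684 -0.0523  0.052 ] gauge [  15.5 -123.9   52. ] F [-0.3   0.08  0.98] gap 0.3 j [-0.07  0.86  1.27 -0.08  1.77 -0.1 ]
beta -43.8 uy 0.0 jaw v 34.1
push+ theta 133.8 or 133.8
mid theta 133.8 or 133.8
push- theta 133.8 or 133.8
slide [[-0.07, -0.15, 0.01], [-0.0, 0.07, -0.0], [-0.01, 0.08, -0.0], [-0.01, 0.08, 0.0], [-0.0, 0.07, -0.0]]
twist [[-0.0, -0.0, 0.032], [0.0, 0.0, 0.044], [0.0, -0.0, 0.05], [-0.0, -0.0, 0.05], [0.0, 0.0, 0.044]]
```

Request:
{"op": "play_rows", "data": {
  "gripper": [0.3, 0.3, 0.3, 0.3, 0.3, 0.3],
  "slide": [
    [-0.05, -0.17, 0.01],
    [0, 0.05, 0],
    [-0.01, 0.05, 0],
    [-0.01, 0.05, 0],
    [0, 0.05, 0],
    [0, 0, 0]
  ],
  "twist": [
    [0, 0, 0.032],
    [0, 0, 0.044],
    [0, 0, 0.05],
    [0, 0, 0.05],
    [0, 0, 0.04],
    [0, 0, 0]
  ]
}}

```text
clock: 28.8
position: [0.5733, -0.052, 0.0461]
ee_rot: [1.134, 1.288, -1.23]
contact_force: [0.1, -0.1, -0.2]
finger_gap: 0.3
```

```bash
python3 - <<'E' 2>/dev/null
from h import *
st();jaw()
o=burst(0,6,"pics/b12.npz")
crop(np.clip(o['sp'],0,255).astype(np.uint8),300,170,380,265,6,"pics/s14.png")
for x in handle(o):print(*x)
mandrel(o)
rows([(137,0),(132,2),(127,2),(122,2),(117,2),(112,2)],y=-.124)
E
```

```text
t 28.8 p [ 0.5733 -0.052   0.0461] gauge [  20.4 -123.8   46.1] F [ 0.06 -0.11 -0.15] gap 0.3 j [-0.1   0.53  1.74 -0.01  0.95 -0.14]
beta -4.5 uy 0.001 jaw v 23.3
push+ theta 51.1 or 137.9
mid theta 55.4 or 133.5
push- theta 60.2 or 128.7
```

View pics/s14.png

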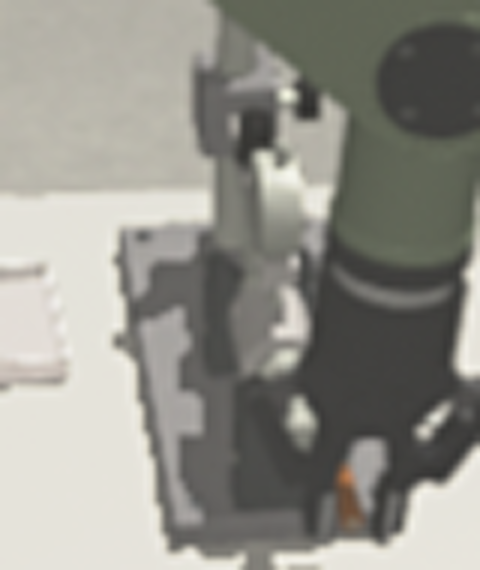

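```bash
python3 - <<'E' 2>/dev/null
from h import *
rows([(136,0),(130,2),(124,4),(118,6),(112,8),(107,8)],y=-.124)
E
```

```text
slide [[-0.37, -0.13, 0.01], [-0.12, 0.12, -0.0], [-0.12, 0.12, 0.0], [-0.13, 0.11, 0.0], [-0.13, 0.1, 0.0], [-0.12, 0.06, 0.0]]
twist [[0.0, -0.0, 0.024], [0.0, 0.0, 0.011], [-0.0, -0.0, 0.011], [0.0, 0.0, 0.011], [-0.0, 0.0, 0.011], [0.0, 0.0, 0.0]]
```

Request:
{"op": "play_rows", "data": {
  "gripper": [0.24, 0.2, 0.19, 0.19, 0.19, 0.19, 0.19],
  "slide": [
    [-0.35, -0.1, 0.01],
    [0, 0, 0],
    [-0.12, 0.14, 0],
    [-0.12, 0.13, 0],
    [-0.13, 0.12, 0],
    [-0.13, 0.1, 0],
    [0, 0, 0]
  ],
  "twist": [
    [0, 0, 0.02],
    [0, 0, 0],
    [0, 0, 0.011],
    [0, 0, 0.011],
    [0, 0, 0.011],
    [0, 0, 0.005],
    [0, 0, 0]
  ]
}}

```text
clock: 29.98
position: [0.5814, -0.0517, 0.0593]
ee_rot: [1.219, 1.165, -1.099]
contact_force: [-1.8, 1.0, -0.2]
finger_gap: 0.19
```

```bash
python3 - <<'E' 2>/dev/null
from h import *
st();jaw()
o=burst(0,4,"pics/b13.npz")
crop(np.clip(o['sp'],0,255).astype(np.uint8),300,170,380,265,6,"pics/s15.png")
for x in handle(o):print(*x)
E
```

```text
t 29.98 p [ 0.5814 -0.0517  0.0593] gauge [  28.5 -123.9   59.3] F [-1.78  1.04 -0.18] gap 0.19 j [-0.12  0.45  1.85  0.03  0.75 -0.19]
beta 5.5 uy 0.002 jaw v 25.6
push+ theta 48.0 or 121.0
mid theta 53.1 or 115.8
push- theta 59.2 or 109.8
```

View pics/s15.png

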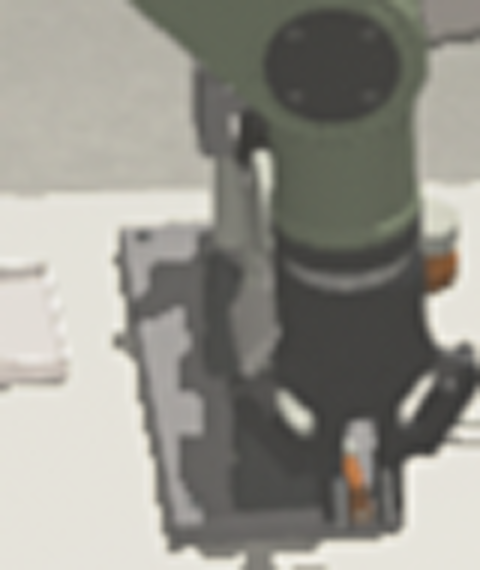

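Request:
{"op": "play_rows", "data": {
  "gripper": [0.19, 0.19, 0.19],
  "slide": [
    [-0.12, 0.1, 0],
    [-0.12, 0.09, 0],
    [0, 0, 0]
  ],
  "twist": [
    [0, 0, 0.005],
    [0, 0, 0],
    [0, 0, 0]
  ]
}}

```text
clock: 30.55
position: [0.5838, -0.0514, 0.064]
ee_rot: [1.225, 1.156, -1.089]
contact_force: [-2.3, 0.1, -0.6]
finger_gap: 0.19
```

```bash
python3 - <<'E' 2>/dev/null
from h import *
st();jaw()
t=111;rows([(t,0),(t,-9),(t,-18),(t,-27),(t,-36)],y=-.124)
E
```

```text
t 30.55 p [ 0.5838 -0.0514  0.064 ] gauge [  31.  -123.7   64. ] F [-2.3   0.1  -0.62] gap 0.19 j [-0.12  0.45  1.85  0.03  0.74 -0.19]
beta 6.3 uy 0.002 jaw v 28.1
push+ theta 56.3 or 111.1
mid theta 63.4 or 104.0
push- theta 74.8 or 92.7
slide [[-0.03, -0.15, 0.01], [-0.01, -0.08, 0.0], [-0.01, -0.08, -0.0], [-0.01, -0.08, -0.0], [-0.01, -0.08, -0.0]]
twist [[0.001, -0.001, -0.035], [-0.0, 0.0, -0.05], [0.0, -0.0, -0.05], [-0.0, 0.0, -0.05], [-0.0, -0.0, -0.05]]
```

Request:
{"op": "play_rows", "data": {
  "gripper": [0.25, 0.3, 0.3, 0.3, 0.3],
  "slide": [
    [-0.03, -0.12, 0.01],
    [-0.01, -0.06, 0],
    [-0.01, -0.06, 0],
    [-0.01, -0.06, 0],
    [0, 0, 0]
  ],
  "twist": [
    [0.001, -0.001, -0.02],
    [0, 0, -0.05],
    [0, 0, -0.05],
    [0, 0, -0.05],
    [0, 0, 0]
  ]
}}

```text
clock: 31.18
position: [0.5852, -0.0515, 0.0677]
ee_rot: [0.937, 1.522, -1.48]
contact_force: [-2.5, -0.6, 0.4]
finger_gap: 0.301
```

```bash
python3 - <<'E' 2>/dev/null
from h import *
st();jaw()
t=111;rows([(t,-36),(t,-45),(t,-54),(t,-62)],y=-.124)
E
```

```text
t 31.18 p [ 0.5852 -0.0515  0.0677] gauge [  32.3 -124.    67.7] F [-2.47 -0.62  0.41] gap 0.301 j [-0.08  0.68  1.44 -0.05  1.43 -0.11]
beta -24.0 uy -0.002 jaw v 36.8
push+ theta 114.0 or 114.0
mid theta 114.0 or 114.0
push- theta 114.0 or 114.0
slide [[0.28, -0.43, 0.0], [-0.01, -0.08, 0.0], [-0.01, -0.08, -0.0], [-0.0, -0.07, -0.0]]
twist [[-0.001, 0.0, -0.066], [0.0, 0.0, -0.05], [-0.0, -0.0, -0.05], [0.0, -0.0, -0.044]]
```

Request:
{"op": "play_rows", "data": {
  "gripper": [0.3, 0.3, 0.3, 0.3, 0.3],
  "slide": [
    [0.1, -0.3, 0],
    [0.1, -0.14, 0],
    [0, -0.09, 0],
    [0, -0.09, 0],
    [0, 0, 0]
  ],
  "twist": [
    [0, 0, -0.01],
    [0, 0, -0.05],
    [0, 0, -0.05],
    [0, 0, -0.05],
    [0, 0, 0]
  ]
}}

```text
clock: 31.8
position: [0.5726, -0.0521, 0.0731]
ee_rot: [0.577, 1.843, -1.818]
contact_force: [-0.3, -0.1, -0.3]
finger_gap: 0.297
```

```bash
python3 - <<'E' 2>/dev/null
from h import *
st();jaw()
o=burst(0,6,"pics/b14.npz")
crop(np.clip(o['sp'],0,255).astype(np.uint8),300,170,380,265,6,"pics/s16.png")
t=111;rows([(t,-54),(t,-60),(105,-60),(100,-60)],y=-.124)
for x in handle(o):print(*x)
E
```

```text
t 31.8 p [ 0.5726 -0.0521  0.0731] gauge [  19.7 -123.9   73.1] F [-0.35 -0.15 -0.28] gap 0.297 j [-0.06  0.93  1.15 -0.09  1.97 -0.1 ]
beta -52.6 uy 0.001 jaw v 21.8
push+ theta 95.2 or 190.0
mid theta 99.2 or 185.9
push- theta 103.6 or 181.6
slide [[0.28, 0.34, -0.01], [-0.0, -0.05, 0.0], [-0.12, -0.11, 0.0], [-0.09, -0.1, -0.0]]
twist [[-0.001, -0.0, -0.01], [-0.0, 0.0, -0.033], [0.0, 0.0, 0.0], [0.0, 0.0, 0.0]]
```

View pics/s16.png

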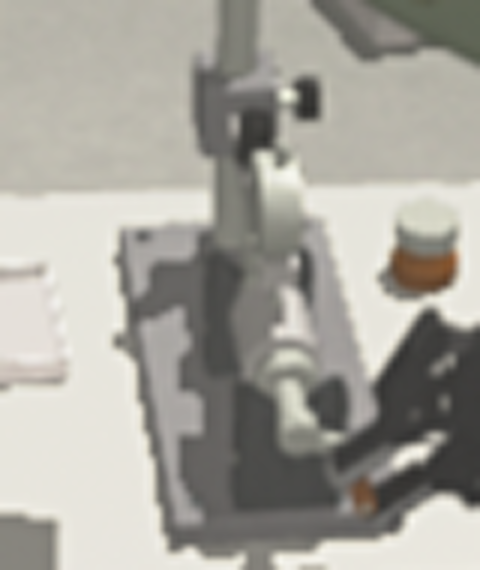

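```bash
python3 - <<'E' 2>/dev/null
from h import *
rows([(102,-54),(98,-54),(92,-54),(86,-53),(80,-51),(74,-49)],y=-.124)
E
```

```text
slide [[0.09, 0.2, -0.01], [-0.08, -0.07, 0.0], [-0.1, -0.12, -0.0], [-0.09, -0.12, 0.0], [-0.08, -0.12, -0.0], [-0.07, -0.12, 0.0]]
twist [[-0.001, -0.0, -0.01], [0.0, 0.0, 0.0], [0.0, 0.0, 0.0], [0.0, 0.0, 0.006], [0.0, -0.0, 0.011], [0.0, 0.0, 0.011]]
```

Request:
{"op": "play_rows", "data": {
  "gripper": [0.25, 0.21, 0.19, 0.19, 0.19, 0.19, 0.19],
  "slide": [
    [0.15, 0.12, -0.01],
    [0, 0, 0],
    [-0.07, -0.1, 0],
    [-0.09, -0.12, 0],
    [-0.09, -0.12, 0],
    [-0.08, -0.12, 0],
    [-0.07, -0.12, 0]
  ],
  "twist": [
    [0, 0, -0.01],
    [0, 0, 0],
    [0, 0, 0],
    [0, 0, 0],
    [0, 0, 0.006],
    [0, 0, 0.011],
    [0, 0, 0.011]
  ]
}}

```text
clock: 32.98
position: [0.5715, -0.0525, 0.0893]
ee_rot: [0.633, 1.799, -1.774]
contact_force: [1.1, 0.4, -2.2]
finger_gap: 0.192
```

```bash
python3 - <<'E' 2>/dev/null
from h import *
st();jaw()
o=burst(0,6,"pics/b15.npz")
crop(np.clip(o['sp'],0,255).astype(np.uint8),300,170,380,265,6,"pics/s17.png")
for x in handle(o):print(*x)
rows([(78,-49),(72,-47),(66,-44),(60,-40),(54,-36),(48,-32)],y=-.124)
mandrel(o)
E
```

```text
t 32.98 p [ 0.5715 -0.0525  0.0893] gauge [  18.6 -124.2   89.3] F [ 1.14  0.36 -2.16] gap 0.192 j [-0.06  0.88  1.18 -0.09  1.92 -0.1 ]
beta -48.6 uy -0.0 jaw v 9.7
push+ theta 64.4 or 212.8
mid theta 67.4 or 209.8
push- theta 70.4 or 206.8
```

View pics/s17.png

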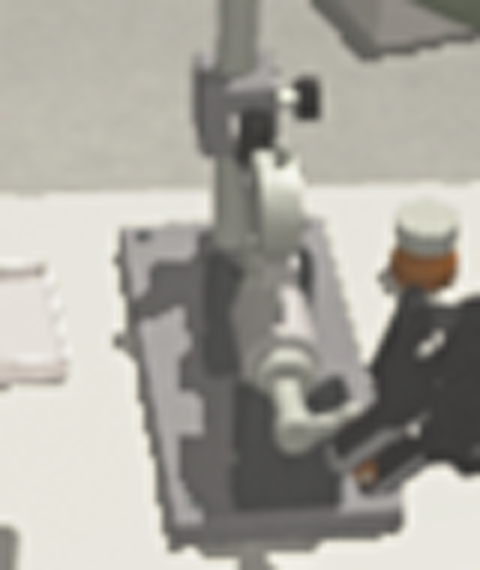

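```bash
sed -i "s/        g=tog(cloud(n,o\[k+'d'\]));p=o/        if k+'d' not in o: continue\n        g=tog(cloud(n,o[k+'d']));p=o/" h.py; python3 - <<'E' 2>/dev/null
from h import *
rows([(66,-46),(61,-42),(56,-38),(51,-34),(46,-30),(41,-26),(36,-22),(31,-18)],y=-.124)
o=np.load("pics/b15.npz")
for x in handle(o):print(*x)
mandrel(o)
E
```

```text
slide [[-0.11, 0.0, -0.0], [-0.04, -0.09, 0.0], [-0.04, -0.09, -0.0], [-0.04, -0.09, 0.0], [-0.03, -0.09, -0.0], [-0.03, -0.09, 0.0], [-0.03, -0.09, -0.0], [-0.03, -0.09, 0.0]]
twist [[-0.001, 0.0, 0.016], [-0.0, -0.0, 0.022], [-0.0, -0.0, 0.022], [0.0, 0.0, 0.022], [-0.0, 0.0, 0.022], [-0.0, -0.0, 0.022], [-0.0, 0.0, 0.022], [0.0, 0.0, 0.022]]
side mandrel 104 [ 1.18 84.86] collar 37 [-0.28 85.72]
```

Request:
{"op": "play_rows", "data": {
  "gripper": [0.22, 0.24],
  "slide": [
    [0, 0.1, 0],
    [0, 0, 0]
  ],
  "twist": [
    [0, 0, 0],
    [0, 0, 0]
  ]
}}

```text
clock: 33.52
position: [0.5721, -0.0522, 0.087]
ee_rot: [0.628, 1.803, -1.778]
contact_force: [-0.0, 0.0, 0.3]
finger_gap: 0.238
```

```bash
python3 - <<'E' 2>/dev/null
from h import *
st();jaw()
o=burst(0,8,"pics/b16.npz")
for x in handle(o):print(*x)
mandrel(o)
rows([(72,-46),(72,-37),(72,-28),(72,-20)],y=-.124)
E
```

```text
t 33.52 p [ 0.5721 -0.0522  0.087 ] gauge [  19.2 -124.    87. ] F [-0.01  0.01  0.27] gap 0.238 j [-0.06  0.88  1.18 -0.09  1.93 -0.1 ]
beta -49.0 uy -0.0 jaw v 11.6
push+ theta 68.7 or 209.3
mid theta 71.8 or 206.2
push- theta 74.9 or 203.0
side mandrel 103 [ 2.2  84.14] collar 34 [ 0.71 85.15]
slide [[-0.07, 0.06, -0.0], [-0.01, 0.08, -0.0], [-0.01, 0.08, -0.0], [-0.0, 0.07, 0.0]]
twist [[-0.001, 0.0, 0.016], [-0.0, -0.0, 0.05], [-0.0, 0.0, 0.05], [0.0, -0.0, 0.044]]
```

```bash
python3 - <<'E' 2>/dev/null
from h import *
rows([(70,-58),(70,-66),(67,-66),(64,-64),(61,-62),(58,-60),(55,-57),(52,-54)],y=-.124)
E
```

```text
slide [[-0.1, -0.09, 0.0], [-0.0, -0.07, 0.0], [-0.0, -0.08, 0.0], [0.0, -0.06, -0.0], [0.0, -0.06, 0.0], [0.0, -0.06, 0.0], [0.0, -0.05, 0.0], [0.0, -0.05, -0.0]]
twist [[-0.001, -0.0, -0.051], [0.0, -0.0, -0.044], [0.0, 0.0, 0.0], [0.0, -0.0, 0.011], [0.0, -0.0, 0.011], [-0.0, 0.0, 0.011], [-0.0, -0.0, 0.017], [0.0, 0.0, 0.017]]
```

Request:
{"op": "play_rows", "data": {
  "gripper": [0.24, 0.24, 0.22, 0.2, 0.2, 0.2, 0.2, 0.2],
  "slide": [
    [-0.1, -0.06, 0],
    [0, -0.05, 0],
    [0, 0, 0],
    [0, -0.05, 0],
    [0, -0.06, 0],
    [0, -0.06, 0],
    [0, -0.06, 0],
    [0, -0.05, 0]
  ],
  "twist": [
    [0, 0, -0.05],
    [0, 0, -0.04],
    [0, 0, 0],
    [0, 0, 0],
    [0, 0, 0.011],
    [0, 0, 0.011],
    [0, 0, 0.011],
    [0, 0, 0.017]
  ]
}}

```text
clock: 34.92
position: [0.5709, -0.0524, 0.0988]
ee_rot: [0.54, 1.868, -1.848]
contact_force: [0.8, 0.0, -2.0]
finger_gap: 0.2
```

```bash
python3 - <<'E' 2>/dev/null
from h import *
st();jaw(half=1.9)
o=burst(0,8,"pics/b17.npz")
crop(np.clip(o['sp'],0,255).astype(np.uint8),300,170,380,265,6,"pics/s18.png")
for x in handle(o):print(*x)
mandrel(o)
rows([(56,-58),(53,-55)],y=-.124)
E
```

```text
t 34.92 p [ 0.5709 -0.0524  0.0988] gauge [  18.  -124.1   98.8] F [ 0.75  0.04 -2.01] gap 0.2 j [-0.06  0.93  1.12 -0.1   2.05 -0.11]
beta -55.1 uy 0.0 jaw v -0.4
push+ theta 50.7 or 239.6
mid theta 54.3 or 236.0
push- theta 57.9 or 232.4
side mandrel 99 [ 2.53 84.9 ] collar 38 [ 0.5  84.98]
slide [[0.1, 0.03, -0.0], [0.0, -0.05, 0.0]]
twist [[-0.001, -0.0, -0.014], [0.0, -0.0, 0.017]]
```

View pics/s18.png

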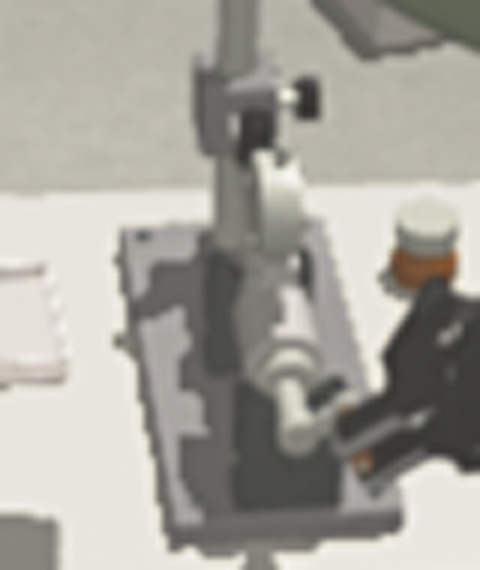

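```bash
python3 - <<'E' 2>/dev/null
from h import *
rows([(52,-53),(48,-50),(44,-47),(40,-43),(36,-39),(32,-35),(28,-31),(24,-27)],y=-.124)
E
```

```text
slide [[0.1, -0.04, -0.0], [0.0, -0.08, 0.0], [0.01, -0.08, -0.0], [0.01, -0.07, -0.0], [0.01, -0.07, -0.0], [0.01, -0.07, 0.0], [0.01, -0.07, 0.0], [0.01, -0.07, 0.0]]
twist [[-0.001, -0.0, 0.014], [0.0, -0.0, 0.017], [-0.0, 0.0, 0.017], [0.0, -0.0, 0.022], [-0.0, -0.0, 0.022], [0.0, 0.0, 0.022], [0.0, -0.0, 0.022], [0.0, -0.0, 0.022]]
```

Request:
{"op": "play_rows", "data": {
  "gripper": [0.2, 0.2, 0.2, 0.2, 0.2, 0.2, 0.2, 0.2],
  "slide": [
    [0.1, -0.06, 0],
    [0, -0.08, 0],
    [0.01, -0.08, 0],
    [0.01, -0.07, 0],
    [0.01, -0.07, 0],
    [0.01, -0.07, 0],
    [0.01, -0.07, 0],
    [0.01, -0.07, 0]
  ],
  "twist": [
    [0, 0, 0.014],
    [0, 0, 0.017],
    [0, 0, 0.017],
    [0, 0, 0.022],
    [0, 0, 0.022],
    [0, 0, 0.022],
    [0, 0, 0.022],
    [0, 0, 0.022]
  ]
}}

```text
clock: 36.33
position: [0.5636, -0.0527, 0.0962]
ee_rot: [0.913, 1.546, -1.507]
contact_force: [1.7, 0.6, 0.1]
finger_gap: 0.2
```

```bash
python3 - <<'E' 2>/dev/null
from h import *
st();jaw(half=1.9)
o=burst(0,8,"pics/b18.npz")
for x in handle(o):print(*x)
mandrel(o)
rows([(24,-24),(20,-20),(15,-16),(10,-12),(5,-8),(0,-4),(-5,0),(-10,2)],y=-.124)
E
```

```text
t 36.33 p [ 0.5636 -0.0527  0.0962] gauge [  10.7 -124.1   96.2] F [1.67 0.55 0.06] gap 0.2 j [-0.08  0.65  1.45 -0.06  1.5  -0.11]
beta -26.2 uy -0.002 jaw v 5.1
push+ theta 32.2 or 200.2
mid theta 35.9 or 196.5
push- theta 39.6 or 192.8
side mandrel 85 [ 2.77 85.62] collar 29 [ 0.53 85.43]
slide [[-0.28, -0.24, -0.0], [0.0, -0.07, -0.0], [0.0, -0.1, -0.0], [0.01, -0.1, 0.0], [0.01, -0.1, -0.0], [0.01, -0.1, 0.0], [0.01, -0.1, 0.0], [0.02, -0.11, -0.0]]
twist [[-0.001, 0.001, 0.014], [-0.0, 0.0, 0.022], [0.0, -0.0, 0.022], [-0.0, 0.0, 0.022], [-0.0, 0.0, 0.022], [0.0, 0.0, 0.022], [-0.0, -0.0, 0.022], [0.0, 0.0, 0.011]]
```

```bash
python3 - <<'E' 2>/dev/null
from h import *
rows([(35,-26),(30,-23),(25,-20),(20,-16),(15,-12),(10,-8),(5,-4),(0,0)],y=-.124)
E
```

```text
slide [[-0.27, 0.03, -0.0], [-0.02, -0.1, -0.0], [-0.01, -0.1, 0.0], [-0.01, -0.1, -0.0], [-0.0, -0.1, 0.0], [-0.0, -0.1, -0.0], [-0.0, -0.1, -0.0], [0.0, -0.1, 0.0]]
twist [[-0.001, 0.001, 0.003], [0.0, 0.0, 0.017], [-0.0, -0.0, 0.017], [0.0, -0.0, 0.022], [-0.0, 0.0, 0.022], [-0.0, 0.0, 0.022], [0.0, 0.0, 0.022], [-0.0, -0.0, 0.022]]
```

Request:
{"op": "play_rows", "data": {
  "gripper": [0.2, 0.2, 0.2, 0.2, 0.2, 0.2, 0.2, 0.2],
  "slide": [
    [-0.2, -0.02, 0],
    [-0.06, -0.12, 0],
    [-0.02, -0.12, 0],
    [-0.01, -0.12, 0],
    [0, -0.12, 0],
    [0, -0.12, 0],
    [0, -0.12, 0],
    [0, -0.12, 0]
  ],
  "twist": [
    [0, 0, 0.003],
    [0, 0, 0.017],
    [0, 0, 0.017],
    [0, 0, 0.022],
    [0, 0, 0.022],
    [0, 0, 0.022],
    [0, 0, 0.02],
    [0, 0, 0.02]
  ]
}}

```text
clock: 37.72
position: [0.5574, -0.0528, 0.1062]
ee_rot: [1.18, 1.217, -1.165]
contact_force: [3.0, 0.9, 0.5]
finger_gap: 0.202
```

```bash
python3 - <<'E' 2>/dev/null
from h import *
st();jaw(half=1.9)
o=burst(0,6,"pics/b19.npz")
crop(np.clip(o['sp'],0,255).astype(np.uint8),300,170,380,265,6,"pics/s19.png")
for x in handle(o):print(*x)
mandrel(o)
for t in(10,0,-10):
  rows([(t,2),(t-6,4),(t-12,6),(t-18,8),(t-24,10)],y=-.124)
E
```

```text
t 37.73 p [ 0.5574 -0.0528  0.1062] gauge [   4.5 -123.9  106.2] F [3.04 0.95 0.47] gap 0.202 j [-0.11  0.4   1.79 -0.    0.94 -0.16]
beta 0.9 uy -0.003 jaw v 5.1
push+ theta 5.2 or 173.1
mid theta 8.9 or 169.4
push- theta 12.6 or 165.7
side 20 [   5.2 -111.9  116.3] theta 9.5 r 31.8
side mandrel 16 [ 2.32 86.67] collar 4 
slide [[0.04, 0.1, 0.0], [-0.02, -0.14, -0.0], [-0.01, -0.14, 0.0], [-0.0, -0.14, -0.0], [0.01, -0.14, -0.0]]
twist [[-0.001, 0.001, 0.008], [-0.0, -0.0, 0.011], [0.0, 0.0, 0.011], [-0.0, 0.0, 0.011], [0.0, -0.0, 0.011]]
slide [[0.02, -0.16, 0.0], [0.0, -0.14, 0.0], [0.01, -0.14, 0.0], [0.02, -0.14, -0.0], [0.04, -0.14, -0.0]]
twist [[-0.001, 0.001, 0.008], [-0.0, -0.0, 0.011], [0.0, 0.0, 0.011], [-0.0, 0.0, 0.011], [0.0, -0.0, 0.011]]
slide [[0.04, -0.42, 0.0], [0.03, -0.14, 0.0], [0.04, -0.13, -0.0], [0.05, -0.13, 0.0], [0.06, -0.13, -0.0]]
twist [[-0.001, 0.001, 0.008], [-0.0, -0.0, 0.011], [0.0, 0.0, 0.011], [-0.0, 0.0, 0.011], [0.0, -0.0, 0.011]]
```

View pics/s19.png

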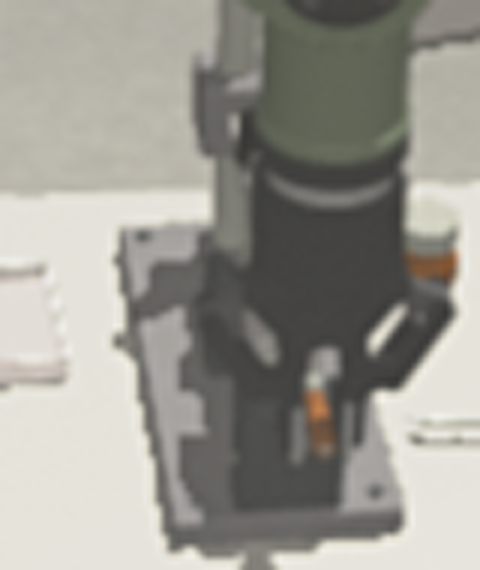

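Request:
{"op": "play_rows", "data": {
  "gripper": [0.2, 0.2, 0.2, 0.2, 0.2, 0.2, 0.2, 0.2],
  "slide": [
    [0, -0.08, 0],
    [0, -0.09, 0],
    [0, -0.09, 0],
    [0, -0.09, 0],
    [0, -0.09, 0],
    [0, -0.09, 0],
    [0.01, -0.09, 0],
    [0.02, -0.09, 0]
  ],
  "twist": [
    [0, 0, 0.006],
    [0, 0, 0.006],
    [0, 0, 0.006],
    [0, 0, 0.006],
    [0, 0, 0.006],
    [0, 0, 0.006],
    [0, 0, 0.006],
    [0, 0, 0.006]
  ]
}}

```text
clock: 39.02
position: [0.5445, -0.0536, 0.1041]
ee_rot: [1.252, 1.102, -1.047]
contact_force: [1.7, -0.2, 0.5]
finger_gap: 0.2
```

```bash
python3 - <<'E' 2>/dev/null
from h import *
st();jaw(half=1.9)
o=burst(0,3,"pics/b20.npz")
for x in handle(o):print(*x)
t=-16;rows([(t,9),(t-5,10),(t-10,10),(t-15,10),(t-20,11),(t-25,12),(t-30,12)],y=-.124)
E
```

```text
t 39.02 p [ 0.5445 -0.0536  0.1041] gauge [  -8.5 -124.   104.1] F [ 1.74 -0.24  0.53] gap 0.2 j [-0.14  0.32  1.94  0.04  0.71 -0.21]
beta 10.0 uy -0.004 jaw v -4.9
push+ theta -23.0 or 183.1
mid theta -19.3 or 179.4
push- theta -15.7 or 175.7
side 23 [  -9.4 -110.8  114.9] theta -17.5 r 31.4
slide [[0.01, 0.15, 0.0], [0.02, -0.12, 0.0], [0.03, -0.13, -0.0], [0.04, -0.12, -0.0], [0.05, -0.11, 0.0], [0.06, -0.11, -0.0], [0.07, -0.11, 0.0]]
twist [[-0.0, 0.001, -0.004], [0.0, 0.0, 0.006], [0.0, 0.0, 0.0], [0.0, 0.0, 0.0], [-0.0, -0.0, 0.006], [0.0, 0.0, 0.006], [0.0, 0.0, 0.0]]
```

Request:
{"op": "play_rows", "data": {
  "gripper": [0.2, 0.2, 0.2, 0.2, 0.2, 0.2, 0.2, 0.2],
  "slide": [
    [0.01, -0.09, 0],
    [0.02, -0.1, 0],
    [0.03, -0.1, 0],
    [0.04, -0.1, 0],
    [0.05, -0.1, 0],
    [0.05, -0.1, 0],
    [0.06, -0.1, 0],
    [0.07, -0.1, 0]
  ],
  "twist": [
    [0, 0, 0],
    [0, 0, 0],
    [0, 0, 0],
    [0, 0, 0.005],
    [0, 0, 0],
    [0, 0, 0.005],
    [0, 0, 0],
    [0, 0, 0]
  ]
}}

```text
clock: 40.17
position: [0.5299, -0.0542, 0.0943]
ee_rot: [1.267, 1.078, -1.021]
contact_force: [2.9, 0.6, 0.7]
finger_gap: 0.198
```

```bash
python3 - <<'E' 2>/dev/null
from h import *
st();jaw(half=1.9)
o=burst(0,8,"pics/b21.npz")
crop(np.clip(o['sp'],0,255).astype(np.uint8),300,170,380,265,6,"pics/s21.png")
for x in handle(o):print(*x)
mandrel(o)
E
```

```text
t 40.17 p [ 0.5299 -0.0542  0.0943] gauge [ -23.  -124.    94.3] F [2.9  0.56 0.7 ] gap 0.198 j [-0.14  0.3   2.01  0.06  0.63 -0.24]
beta 11.9 uy -0.004 jaw v -20.5
push+ theta -60.1 or 216.4
mid theta -54.9 or 211.2
push- theta -50.2 or 206.4
side 22 [ -23.3 -110.9  104.7] theta -49.8 r 30.6
side mandrel 10  collar 12 [ 1.09 84.6 ]
```

View pics/s21.png

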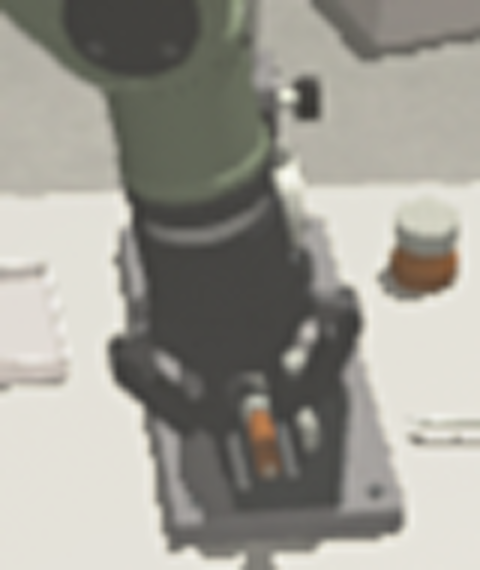

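```bash
python3 - <<'E' 2>/dev/null
from h import *
D=np.array([(12.5,2.6,86.15),(112,1.01,83.53),(137,.39,83.59),(71,2.2,84.14),(58,2.53,84.9),(39,2.77,85.62)])
def f(x,D=D,r=2.0):
    a=np.radians(D[:,0]+x[2]);return np.r_[x[0]+r*np.sin(a)-D[:,1],x[1]+r*np.cos(a)-D[:,2]]
s=least_squares(f,[.6,85.2,60]);print(s.x,s.fun.round(2))
s=least_squares(lambda x:f(x[:3],D,x[3]),[.6,85.2,60,2]);print(s.x,s.fun.round(2))
for i in range(6):
    E=np.delete(D,i,0);print(least_squares(lambda x:f(x,E),[.6,85.2,60]).x.round(2))
E
```

```text
[ 0.70262424 85.5396627  55.56245612] [-0.04  0.12 -0.12  0.11  0.01 -0.07  0.14  0.06 -0.    0.21 -0.16 -0.24]
[ 0.70045849 85.54124088 55.5624567   2.00356785] [-0.04  0.12 -0.13  0.11  0.01 -0.07  0.14  0.05 -0.    0.21 -0.16 -0.24]
[ 0.66 85.54 54.03]
[ 0.72 85.53 54.83]
[ 0.7  85.58 56.99]
[ 0.71 85.57 54.78]
[ 0.71 85.52 56.25]
[ 0.71 85.51 56.6 ]
```

Request:
{"op": "play_rows", "data": {
  "gripper": [0.2, 0.2, 0.2],
  "slide": [
    [0.05, -0.07, 0],
    [0.05, -0.06, 0],
    [0, 0, 0]
  ],
  "twist": [
    [0, 0, 0],
    [0, 0, 0],
    [0, 0, 0]
  ]
}}

```text
clock: 40.95
position: [0.5285, -0.0542, 0.092]
ee_rot: [1.268, 1.077, -1.021]
contact_force: [1.5, 0.7, 0.2]
finger_gap: 0.199
```

```bash
python3 - <<'E' 2>/dev/null
from h import *
st();jaw(half=1.9)
o=burst(0,8,"pics/b22.npz")
for x in handle(o):print(*x)
E
```

```text
t 40.95 p [ 0.5285 -0.0542  0.092 ] gauge [ -24.5 -123.9   92. ] F [1.47 0.7  0.24] gap 0.199 j [-0.15  0.3   2.01  0.06  0.62 -0.24]
beta 12.0 uy -0.004 jaw v -22.3
push+ theta -65.9 or 222.0
mid theta -60.1 or 216.2
push- theta -54.9 or 211.0
side 23 [ -24.8 -108.9  103.1] theta -53.9 r 30.7
```

Request:
{"op": "play_rows", "data": {
  "gripper": [0.22, 0.26, 0.3, 0.3, 0.3, 0.3, 0.3, 0.3],
  "slide": [
    [0, 0.07, 0],
    [0, 0, 0],
    [-0.2, 0, 0],
    [-0.6, 0, 0],
    [-1, 0, 0],
    [-1, 0, 0.3],
    [-1, 0, 1],
    [-1, 0, 1]
  ],
  "twist": [
    [0, 0, 0],
    [0, 0, 0],
    [0, 0, 0],
    [0, 0, 0],
    [0, 0, 0],
    [0, 0, 0],
    [0, 0, 0],
    [0, 0, 0]
  ]
}}

```text
clock: 42.35
position: [0.5087, -0.1004, 0.1903]
ee_rot: [1.264, 1.084, -1.023]
contact_force: [0.2, -0.8, -0.6]
finger_gap: 0.303
```

Request:
{"op": "play_rows", "data": {
  "gripper": [0.3, 0.3, 0.3, 0.3, 0.3, 0.3, 0.3, 0.3],
  "slide": [
    [-0.5, -1, 1],
    [-0.5, -1, 1],
    [0, -1, 1],
    [0, -1, 1],
    [0, -1, 1],
    [0, -1, 1],
    [0, -1, 1],
    [0, -1, 1]
  ],
  "twist": [
    [0, 0, 0],
    [0, 0, 0],
    [0, 0, 0],
    [0, 0, 0],
    [0, 0, 0],
    [0, 0, 0],
    [0, 0, 0],
    [0, 0, 0]
  ]
}}

```text
clock: 43.35
position: [0.3529, -0.2737, 0.1876]
ee_rot: [1.261, 1.07, -1.014]
contact_force: [-0.7, -0.2, -0.7]
finger_gap: 0.298
```

```bash
python3 - <<'E' 2>/dev/null
from h import *
st()
o=burst(16,16,"pics/b23.npz")
crop(np.clip(o['sp'],0,255).astype(np.uint8),290,165,380,265,6,"pics/s23.png")
crop(np.clip(o['tp'],0,255).astype(np.uint8),265,140,395,215,6,"pics/t23.png")
for x in handle(o):print(*x)
mandrel(o)
E
```

```text
t 43.35 p [ 0.3529 -0.2737  0.1876] gauge [-210.4 -334.6  187.6] F [-0.74 -0.24 -0.69] gap 0.298 j [-0.8   0.08  2.02  0.2   0.9  -0.96]
top 33 [ -23.5 -110.1  103. ] theta -52.6 r 29.5
side 30 [ -24.3 -114.6  103.3] theta -53.1 r 30.4
top mandrel 92 [ 1.82 86.7 ] collar 43 [ 1.64 84.59]
side mandrel 101 [ 0.9 87.4] collar 39 [ 0.41 85.14]
```

View pics/s23.png

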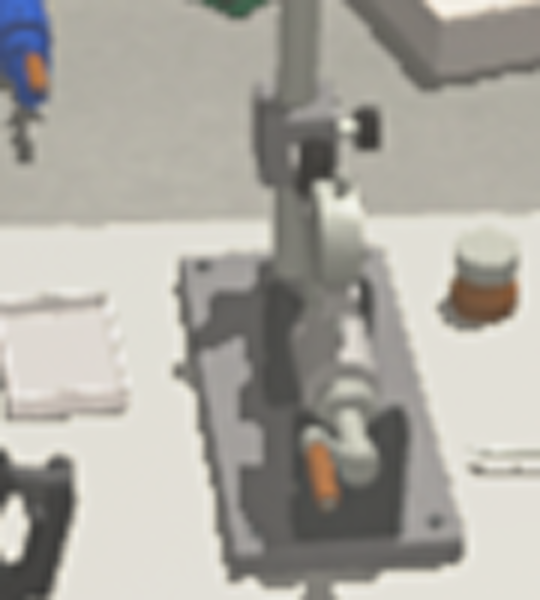

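View pics/t23.png

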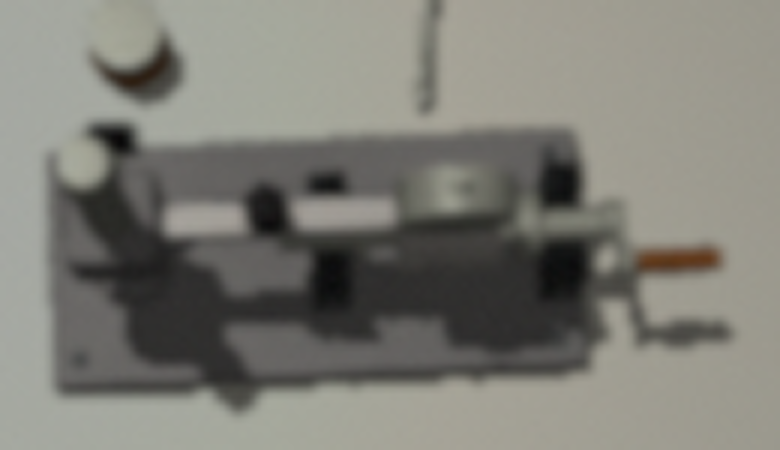

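```bash
python3 - <<'E' 2>/dev/null
from h import *
from bench import manip
for f in("b0","b3","b23"):
    o=np.load(f"pics/{f}.npz");g=tog(cloud("side",o['sd']))
    m=(abs(g[...,0])<.015)&(abs(g[...,1]+.0)<.028)&(g[...,2]>.13)
    z=np.sort(g[m][:,2]);z=z[z<.3];print(f,[ float((z[-n]*1000).round(1)) for n in (5,10,20,30,50,70,90)])
st()
print(manip.sign_off())
E
```

```text
b0 [263.3, 258.3, 254.6, 253.5, 249.1, 244.7, 238.7]
b3 [213.1, 206.7, 204.3, 202.7, 199.0, 193.0, 187.0]
b23 [212.2, 206.2, 203.9, 202.7, 198.9, 192.8, 186.6]
t 44.95 p [ 0.3537 -0.2731  0.1868] gauge [-209.7 -334.   186.8] F [ 0.55 -0.15 -0.36] gap 0.301 j [-0.79  0.08  2.02  0.2   0.9  -0.96]
the job is handed in; nothing more can be done
None
```

The job is done and handed in at 45 s, but the crank-side journal rode about 1 mm up the V-block wall once while I was turning the crank back.

- **Indicator head:** I gripped the knob, slid the head down about 51 mm and released it. That puts the plunger about half-way in, at roughly 4–8 mm over a turn and never at its stop. Depth images show the head has not moved since.
- **Turning:** I pushed the crank by its handle with loosely spaced fingers, from about +12° to +137° (0° is handle straight up). That took the dial about 12° past its lowest reading. I then turned back to −53°, where the high spot is under the plunger.
- **High spot:** The dial face could not be seen from either camera, so I never read the needle. I tracked the mandrel's centre by depth instead. The fit gave a 2.00 mm offset with the high spot 55.6° ± 1.5° ahead of the handle. The final side view puts it within about 3–6° of straight up, and the top view within about 3°.
- **Forces on the spindle:**
  - The journal rode up at about 2.4 N, seen near 70°. I backed off and it reseated, confirmed in the images.
  - Light pushes later reached about 3 N sideways.
  - Early on, the gripper drifted about 12 mm towards the crank, with up to about 3.6 N along the spindle. The handle's position along the spindle afterwards matched the start.
- **At hand-in:** The spindle was seated and at rest, and the arm was clear of everything. I saw no sign that the jar, tray or screwdriver had been disturbed, but I did not measure their positions afterwards.

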